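# Turn an agar dish lid-down in the turnover jig

## Robot

A 6-joint arm with a two-finger parallel gripper is mounted at the origin on the work surface; the furniture and walls round the work are solid. World frame = base frame: x ahead of the robot, y to its left, z up, the work surface at z = 0. Lengths are in m, angles in rad, forces in N, time in s.
With the tool pointing down it reaches from about 0.325 to 0.9 m from the base axis. Payload 6.1 kg.
Tool frame: the origin (TCP) lies midway between the tips of the shut fingers; the grasp point (between the pads) lies bot.grip_depth behind it (bot.grip_depth is the distance from the TCP to the grasp point, in m); z points along the fingers, x is the direction in which the jaws open and shut, and the axes are right-handed (so a half turn about z gives the same grasp; the last joint's range is limited). The gripper opens to 85 mm and grips with 20 to 120 N. Pads are 22 mm wide; open, the fingers measure 114 mm over their backs; the gripper's body (76 mm by 85 mm) begins 54 mm behind the grasp point. The pads swing forward as they close: fully open they stand 13 mm farther back than shut.
Start: joints at [-0.126, 0.22, 1.526, -0, 1.395, -0.126], TCP at [0.625, -0, 0.231] pointing down, gripper open.
Joint ranges: [-2.98, 2.98], [-0.91, 2.08], [0.09, 2.57], [-1.24, 4.39], [0.2, 2.65], [-2.68, 2.68]. Speed limits (rad/s): [2.57, 2.57, 3.01, 3.14, 3.14, 3.14].

## Interface

Orientations are given as a unit quaternion [x, y, z, w].
In Python, from workcell import bot gives the robot as it stands.
- The arm moves only by the tool servo_tool, never from a script. Its argument "deltas" is one flat list of numbers, 6 for each row, row after row: the shift along the tool's x, y, z in m, then the turn, a rotation vector about the tool's x, y, z in degrees. In form: [x, y, z, ax, ay, az, x, y, z, ax, ay, az, ...]. A call has 1 to 10 rows; each row is the pose to reach, as a shift and turn from the pose commanded when the call began, along the tool's axes at that moment; what a row does not reach only later rows make up. A row lasts 1/8 s, in which the tool goes at most 62.5 mm and 10.7 degrees, less where a joint would pass 70% of its speed; a pose out of reach is approached as far as the arm can. A call with a gripper value outside its range is refused whole. "claw" is the closure, from -1 (fully open) to 1 (shut), set as the call begins (left out, the last holds). The fingers move at their own pace and stop on an object; "squeeze" is the grip in N (left out, the last holds). Time passes only in rows, so rows that repeat a pose let the fingers close. It gives the time, the measured TCP pose, the force and the opening at its end, in the units of the state.
- bot.get_obs(): the state, without advancing time (a new reading comes with each control period).
- bot.grab_frame(name): name is "scene" or "top"; returns a dict with "frame" (384x512x3 uint8, red, green, blue), "range_z" (384x512 float32, m along the optical axis (not along the pixel's ray), 0 where there is no reading), "mtx" (3x3 intrinsics, pixels), "dist_coeffs" ([k1, k2, p1, p2, k3] as OpenCV has them; the pictures are not rectified), "world_to_cam" (4x4, takes a point from world to camera coordinates). Camera axes: x right, y down, z forward; pixel columns grow to the right and rows downward; lengths in m; the calibration is good to about 2 mm. A picture is of the moment at which its call begins.
- bot.sign_off(): hands the job in, once; it reports no verdict.
The state is a dict: "clock": time; "q": joint angles; "joint_velocities": joint speeds; "tau": joint torques, N m; "ee_pos": TCP position; "ee_rot": TCP orientation; "contact_force": force on the tool from outside, world axes, zero at the start; "wrist_torque": the same for the moment, N m; "finger_gap": finger opening in m.
Only numpy, scipy, OpenCV 4.12 (cv2) and the standard library are available. Lean on these libraries where they do the work, as an engineer would, in place of code of your own. Each camera call takes 0.05 s, during which the arm holds its last target. There are 200 camera calls.

## Task

Turn the petri dish upside down with the turnover jig, without touching the dish: swing the empty leaf over until it rests on the dish, swing both leaves together back to the empty leaf's side, then swing the emptied leaf all the way back, so that the dish is left lid-down in the other nest with both leaves lying flat open. Close the leaves gently, by feel, so that the dish is never squeezed hard, and leave the shelf's bottles and the timer where they stand.

Things in the scene. Friction and masses are not known exactly. Their poses are not given: they have to be found in the camera images.
- turnover_jig: aluminium jig fixed to the bench, base plate 170 x 236 mm, its top 10 mm above the bench. Origin on the bench under the middle of the hinge; x runs along the hinge, y across it to the taking leaf (about the robot's left), z up. Its two leaves share one hinge like the covers of a book: each lies flat open or swings up and over by 180 degrees onto the other
- hinge (a point): middle of the level hinge axis, 50 mm above the bench; axes as the jig's. The hinge is stiff: a leaf stays where it is left and takes 0.5 to 2 N at its knob to swing alone, about 4 N with the other leaf on it. A leaf stops when flat; swung over, only the dish between the leaves stops it, about level
- load_leaf: leaf on the jig's -y side, holding the dish at first: plate 126 x 112 x 6 mm, from 4 to 116 mm off the hinge axis, with a grey nest ring (97 mm inside, 7 mm high) round a rubber pad 60 mm across whose top is 7 mm below the hinge axis when flat. Origin on the middle of the hinge axis; x along the hinge, the leaf reaches along its -y, z is the nest's open side (up when flat, down when swung over)
- take_leaf: the empty leaf on the jig's +y side, the same in size; origin on the middle of the hinge axis, x along the hinge, the leaf reaches along its +y, z is the nest's open side. At the start it lies flat or up to 0.12 rad raised
- load_leaf_nest (a point): centre of the top of the rubber pad in the load leaf's nest, 60 mm from the hinge axis; z is the nest's open side
- take_leaf_nest (a point): centre of the top of the rubber pad in the taking leaf's nest, 60 mm from the hinge axis; z is the nest's open side
- dish: closed petri dish, lid and base joined, 90 mm across and 14 mm high (wider than the gripper opens), 45 g; origin at the centre of its underside, z up through the lid. It lies lid-up in the load leaf's nest; the two pads, closed on it, just touch both its faces
- shelf: white fixed bench shelf beyond the taking leaf: board 200 mm (x) by 100 mm (y), underside 190, top 198 mm above the bench, overhanging the taking leaf's knob by some 10 mm: a tool must lean towards the hinge by 25 to 40 degrees to be there. Origin on the bench under the middle of the board's edge nearest the hinge, y away from the hinge; posts at 80 to 96 mm along y, 85 mm to either side
- oil_a: small amber bottle with black cap, 31 x 32 x 68 mm, standing loose on the shelf; origin at the centre of its underside
- oil_b: second such bottle on the shelf; origin at the centre of its underside
- timer: bench timer, 52 x 72 x 34 mm, loose on the bench; origin at the centre of its underside
- load_leaf_knob (a point): middle of the load leaf's handle: a black disc knob 20 mm across, 18 mm thick between its flat sides, axis parallel to the hinge, 40 mm beyond the leaf's edge on a 12 mm wide stem; 36 mm along the jig's +x, 156 mm from the hinge axis, level with it when flat. Pinch the flat sides, fingers closing along the hinge; it turns, and creeps 5 to 15 mm, in the pads over a full swing: regrasp on the way
- take_leaf_knob (a point): middle of the taking leaf's knob, alike, 36 mm along the jig's -x and 156 mm from the hinge axis, so that the two knobs stand 72 mm apart side by side when the leaves are closed on one another

How it is judged:
By the outcome, as a careful person would: the job done as asked, in the order asked, and still so for the second after the job is handed in, with the robot touching nothing.
It also fails if it takes over 72 s, if anything falls off the work surface, if the arm or the gripper's body presses on something with over 40 N, if the wrist force passes 120 N, or if a joint passes its speed limit or range.

## Working session

There is one attempt and no reset: what is moved stays moved. The work goes in short steps, Python scripts to look and compute and a tool call to move; the robot and the scene stay as the last step left them, time stands still between calls to the robot, and variables do not carry over. Pictures are saved under pics/ and viewed, about 8 in all and at most 12, crops included, and the job is handed in when it is done.

Besides the shell and the picture viewer there is one more tool, called after "Request:" by a JSON object that holds its "api" and its "payload". servo_tool: Moves the arm, as the interface text tells. Its arguments: {"type":"object","properties":{"deltas":{"type":"array","items":{"type":"number"}},"claw":{"type":"number"},"squeeze":{"type":"number"}},"required":["deltas"]}

```bash
mkdir -p pics; ls; python3 - <<'E'
from workcell import bot
import cv2,numpy as np
o=bot.get_obs();print(o,bot.grip_depth)
for n in("scene","top"):
    f=bot.grab_frame(n);np.savez(f"{n}0.npz",**f)
    cv2.imwrite(f"pics/{n}0.png",cv2.resize(f["frame"][:,:,::-1],(800,600)))
    print(n,f["mtx"],f["dist_coeffs"],f["world_to_cam"])
E
```

```text
pics
{'clock': 0.0, 'q': array([-1.26118877e-01,  2.21231220e-01,  1.52763587e+00, -2.60128192e-05,
        1.39468476e+00, -1.26120995e-01]), 'joint_velocities': array([-1.94119537e-03,  8.09690089e-05,  2.47822249e-03,  1.89883518e-04,
       -5.70357519e-04, -6.13033169e-04]), 'tau': array([-5.06932320e-04, -4.96913910e+01, -3.89390445e+01, -4.46828235e-04,
        1.12446505e-02,  2.49123751e-06]), 'ee_pos': array([6.24387200e-01, 5.34528928e-05, 2.30182980e-01]), 'ee_rot': array([ 9.99999520e-01,  3.35018172e-06, -9.73424661e-04, -1.10517855e-04]), 'contact_force': array([-0.82082676,  0.1174672 , -1.16929939]), 'wrist_torque': array([ 0.0148616 , -0.010031  , -0.06665815]), 'finger_gap': 0.08551816721519714} 0.0187
scene [[393.65587991   0.         259.68774449]
 [  0.         393.65587991 194.61180048]
 [  0.           0.           1.        ]] [0.03356147 0.         0.         0.         0.        ] [[ 0.99557591 -0.09343478  0.00992688 -0.54756236]
 [-0.05863896 -0.70039211 -0.71134546  0.20914114]
 [ 0.07341711  0.70761631 -0.70277243  0.91578506]
 [ 0.          0.          0.          1.        ]]
top [[413.20895399   0.         254.35407193]
 [  0.         413.20895399 199.83046515]
 [  0.           0.           1.        ]] [-0.08589532  0.          0.          0.          0.        ] [[-2.80181049e-02 -9.99601734e-01 -3.37041034e-03  1.48554720e-01]
 [-9.93231041e-01  2.82194529e-02 -1.12675467e-01  5.84335614e-01]
 [ 1.12725704e-01  1.90643115e-04 -9.93626127e-01  1.08266314e+00]
 [ 0.00000000e+00  0.00000000e+00  0.00000000e+00  1.00000000e+00]]
```

View pics/scene0.png

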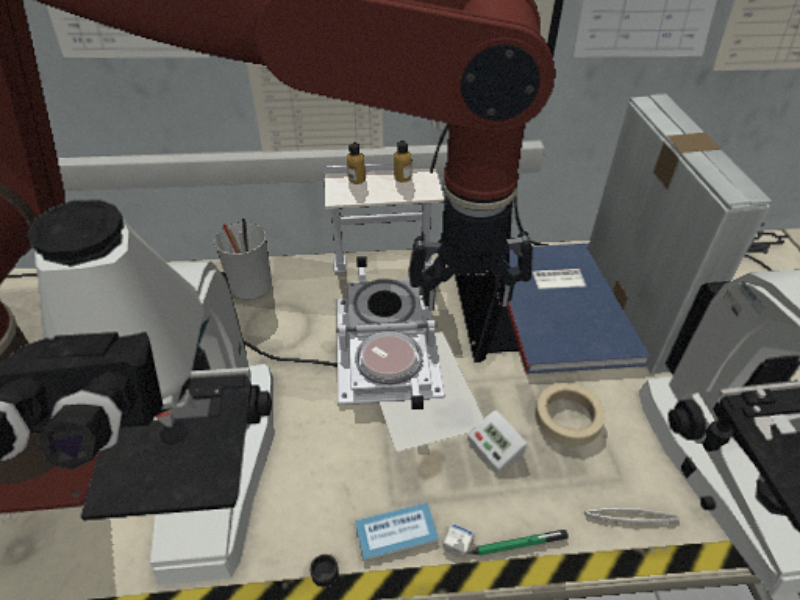

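View pics/top0.png

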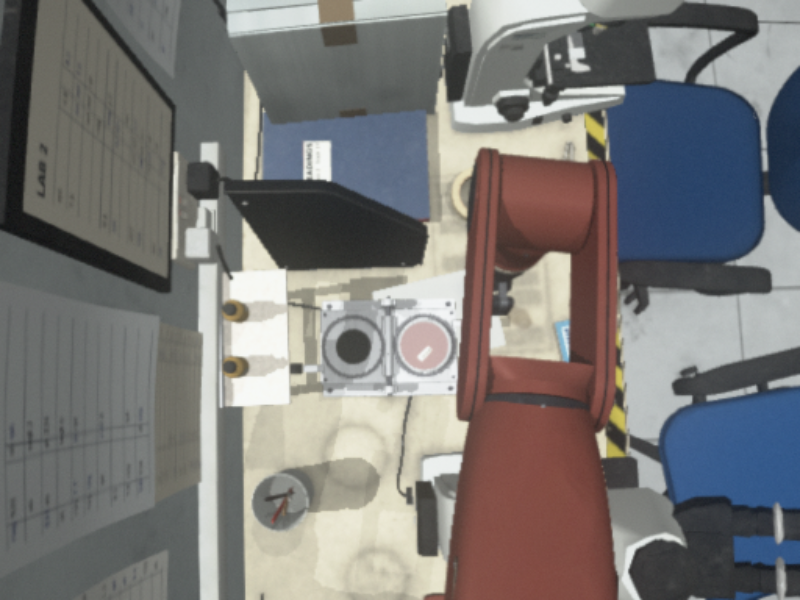

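The scene view shows the jig with its load knob at (417,402) and take knob at (361,262). The shelf with two bottles is at (385,185), and the timer is at (497,440). A black panel stands at (490,310). In the top view the take knob is at (296,368), the hinge is near x=388, the dish is at (425,345), and the panel spans (250..425, 180..265).

```bash
cat > h.py <<'E'
import numpy as np,cv2
from scipy.spatial.transform import Rotation as R
def world(f):
    z=f["range_z"];h,w=z.shape
    u,v=np.meshgrid(np.arange(w),np.arange(h))
    p=cv2.undistortPoints(np.stack([u,v],-1).reshape(-1,1,2).astype(float),f["mtx"],f["dist_coeffs"]).reshape(h,w,2)
    c=np.dstack([p*z[...,None],z]);T=np.linalg.inv(f["world_to_cam"])
    W=c@T[:3,:3].T+T[:3,3];W[z==0]=np.nan
    return W
def proj(f,P):
    T=f["world_to_cam"];r,_=cv2.Rodrigues(T[:3,:3])
    return cv2.projectPoints(np.array(P,float),r,T[:3,3],f["mtx"],f["dist_coeffs"])[0][:,0]
E
python3 - <<'E'
from h import *
np.set_printoptions(precision=4,suppress=True)
s=dict(np.load("scene0.npz"));t=dict(np.load("top0.npz"))
Ws,Wt=world(s),world(t)
for n,W,l in(("scene",Ws,[(417,402),(417,397),(361,262),(361,270),(390,357),(385,304),(340,400),(442,396),(338,303),(326,202),(441,204),(497,440),(490,290),(460,278),(490,350),(515,340),(355,165),(403,165)]),("top",Wt,[(296,368),(353,345),(425,345),(388,304),(388,388),(322,302),(322,395),(290,272),(290,404),(457,300),(457,394),(240,183),(420,230),(330,185),(427,262),(320,225),(300,268),(235,310),(234,366),(500,300)])):
    for u,v in l: print(n,(u,v),W[int(v*.64),int(u*.64)])
c=[]
for n,f in(("scene",s),("top",t)):
    c.append(cv2.resize(f["frame"][150:270,190:310] if n=="scene" else f["frame"][165:285,170:340],None,fx=4 if n=="scene" else 3.3,fy=4 if n=="scene" else 3.3,interpolation=cv2.INTER_CUBIC)[:,:,::-1])
cv2.imwrite("pics/c0.png",c[0]);cv2.imwrite("pics/c1.png",c[1])
E
```

```text
scene (417, 402) [ 0.5628 -0.0132  0.0589]
scene (417, 397) [ 0.5635 -0.0056  0.06  ]
scene (361, 262) [0.4957 0.2967 0.0707]
scene (361, 270) [0.4949 0.2848 0.0623]
scene (390, 357) [0.5303 0.0778 0.0582]
scene (385, 304) [0.5316 0.2058 0.0499]
scene (340, 400) [0.4482 0.0345 0.0118]
scene (442, 396) [0.6081 0.0301 0.0114]
scene (338, 303) [0.4488 0.2575 0.0099]
scene (326, 202) [0.4417 0.304  0.1979]
scene (441, 204) [0.6558 0.4185 0.1019]
scene (497, 440) [ 0.6772 -0.0662  0.0262]
scene (490, 290) [0.6855 0.1107 0.1604]
scene (460, 278) [0.6748 0.276  0.0379]
scene (490, 350) [0.7037 0.1207 0.0073]
scene (515, 340) [0.752  0.143  0.0059]
scene (355, 165) [0.4945 0.35   0.2383]
scene (403, 165) [0.5734 0.3502 0.2345]
top (296, 368) [0.497  0.3036 0.0733]
top (353, 345) [0.5351 0.2114 0.0466]
top (425, 345) [0.5311 0.087  0.0546]
top (388, 304) [0.6017 0.1484 0.056 ]
top (388, 388) [0.4595 0.1522 0.0564]
top (322, 302) [0.6136 0.2651 0.0114]
top (322, 395) [0.4515 0.2686 0.0036]
top (290, 272) [ 0.6707  0.3249 -0.0002]
top (290, 404) [0.4409 0.2941 0.1934]
top (457, 300) [0.6107 0.0267 0.0026]
top (457, 394) [0.4536 0.0816 0.5631]
top (240, 183) [0.7148 0.3222 0.3786]
top (420, 230) [0.6893 0.0972 0.2125]
top (330, 185) [0.7136 0.2119 0.3639]
top (427, 262) [0.6832 0.0771 0.0005]
top (320, 225) [0.6944 0.2414 0.2377]
top (300, 268) [0.6749 0.302  0.0195]
top (235, 310) [0.573  0.3575 0.26  ]
top (234, 366) [0.4952 0.3592 0.2623]
top (500, 300) [0.5643 0.0041 0.348 ]
```

View pics/c0.png

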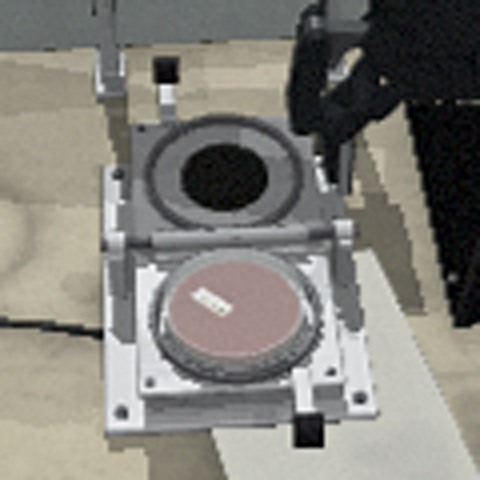

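View pics/c1.png

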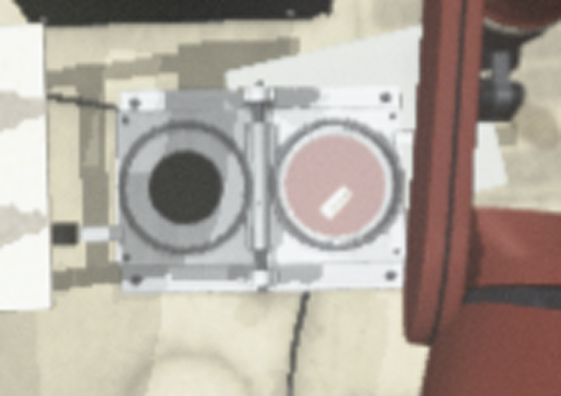

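The crops show the base-plate corners, both knobs, the pad and the dish clearly. I'll fit the jig pose (x, y, yaw) and the take-leaf angle to those points.

```bash
python3 - <<'E'
from h import *
from scipy.optimize import least_squares
np.set_printoptions(precision=4,suppress=True)
s=dict(np.load("scene0.npz"));t=dict(np.load("top0.npz"))
T=[((120,90),(85,118,10),0),((121,291),(-85,118,10),0),((402,88),(85,-118,10),0),((64,234),(-36,156,10),1),((185,187),(0,60,-7),1),((335,184),(0,-60,57),0)]
S=[((108,433),(-85,-118,10),0),((379,413),(85,-118,10),0),((166,70),(-36,156,0),1),((309,430),(36,-156,50),0),((225,178),(0,60,-7),1),((236,318),(0,-60,57),0)]
def pt(p,P,tk):
    P=np.array(P)/1000.
    if tk: P=R.from_euler("x",p[3]).apply(P)+[0,0,.05]
    return R.from_euler("z",p[2]).apply(P)+[p[0],p[1],0]
def res(p,full=False):
    r=[]
    for f,L,o,k in((t,T,(170,165),3.3),(s,S,(190,150),4)):
        q=proj(f,[pt(p,P,tk) for _,P,tk in L]);m=np.array([[o[0]+(u+.5)/k-.5,o[1]+(v+.5)/k-.5] for (u,v),_,_ in L])
        r.append(q-m)
    r=np.vstack(r)
    return r if full else r.ravel()
o=least_squares(res,[.53,.15,0,.05],loss="soft_l1");print(o.x);print(res(o.x,True))
p=o.x
for n,P,k in(("takeknob",(-36,156,0),1),("loadknob",(36,-156,50),0)):print(n,pt(p,P,k))
# shelf edge & panel from depth
W=world(t).reshape(-1,3);Ws=world(s).reshape(-1,3);A=np.vstack([W,Ws])
m=(abs(W[:,2]-.198)<.01)&(W[:,1]>.25)&(W[:,1]<.45)&(W[:,0]>.35)&(W[:,0]<.7);B=W[m];print("shelf",np.percentile(B,[1,50,99],axis=0))
for x in(.46,.5,.54,.58,.61):
    b=B[abs(B[:,0]-x)<.01];print(x,np.percentile(b[:,1],2))
m=(A[:,2]>.03)&(A[:,2]<.6)&(A[:,1]>.03)&(A[:,1]<.34)&(A[:,0]>.64)&(A[:,0]<.76)
for z in np.arange(.05,.45,.05):
    b=A[m&(abs(A[:,2]-z)<.02)]
    if len(b)>10:print("panel",z,len(b),np.percentile(b,[2,50,98],axis=0)[:,:2].ravel())
E
```

```text
[ 0.5308  0.1483 -0.0098  0.0856]
[[-0.1033 -0.0692]
 [-0.0243  0.867 ]
 [-0.2811 -1.049 ]
 [ 0.1057 -0.2868]
 [ 0.3334  0.014 ]
 [ 0.4126 -0.1208]
 [-0.9937 -0.1855]
 [ 0.2583  0.4989]
 [ 0.0802  0.1461]
 [-0.1089  0.2944]
 [-0.0163 -0.3976]
 [ 0.0319 -4.0145]]
takeknob [0.4963 0.304  0.0633]
loadknob [ 0.5653 -0.0081  0.05  ]
shelf [[0.3827 0.2802 0.1912]
 [0.5387 0.3384 0.198 ]
 [0.6902 0.3921 0.206 ]]
0.46 0.29368116607192096
0.5 0.2949251823514782
0.54 0.2958085323618173
0.58 0.29682418118625914
0.61 0.29690307082421724
panel 0.05 705 [0.6735 0.0868 0.677  0.1832 0.6882 0.33  ]
panel 0.1 719 [0.6779 0.0851 0.6815 0.1711 0.6918 0.3301]
panel 0.15000000000000002 717 [0.6823 0.0833 0.686  0.1654 0.6934 0.3315]
panel 0.2 674 [0.6858 0.0842 0.6902 0.1959 0.7027 0.3351]
panel 0.25 688 [0.6913 0.1134 0.6945 0.2095 0.7085 0.335 ]
panel 0.3 641 [0.6955 0.15   0.6982 0.24   0.7111 0.3356]
panel 0.35000000000000003 631 [0.6987 0.1869 0.7025 0.2507 0.7162 0.3361]
panel 0.4 34 [0.7009 0.276  0.7032 0.3212 0.708  0.339 ]
```

Fit residuals are under 1 px, apart from one dish reading I misjudged. Before moving I'll check obstacle heights near the arm's path and work out the approach.

```bash
cat >> h.py <<'E'
J=np.array([.5308,.1483,.05]);YAW=-.0098
def knob(th,side):  # side -1 take, +1 load ; th deg, 0=flat at +y
    a=np.radians(th);return J+R.from_euler("z",YAW).apply([.036*side,.156*np.cos(a),.156*np.sin(a)])
def tool(phi): # R with jaws along hinge, leaning phi deg
    return R.from_euler("z",YAW)*R.from_quat([1,0,0,0])*R.from_euler("x",phi,degrees=True)
def tcp(k,phi,back=0): return k+tool(phi).apply([0,0,.0187-back])
def rows(p0,R0,tg): # tg: list of (pos,Rot)-> deltas
    o=[]
    for p,r in tg:
        o+= [*np.round(R0.inv().apply(p-p0),4),*np.round((R0.inv()*r).as_rotvec(degrees=True),1)]
    return o
def show(o):
    for i in range(0,len(o),6):print(", ".join("%g"%(x+0) for x in o[i:i+6]),end=",  ")
    print()
E
python3 - <<'E'
from h import *
from workcell import bot
W=world(dict(np.load("scene0.npz"))).reshape(-1,3);W2=world(dict(np.load("top0.npz"))).reshape(-1,3)
for x in np.arange(.05,.5,.05):
    r=[]
    for y in np.arange(-.35,.45,.05):
        b=W[(abs(W[:,0]-x)<.025)&(abs(W[:,1]-y)<.025)&(W[:,2]<.7)]
        r.append("%4d"%(1000*np.percentile(b[:,2],98)) if len(b)>3 else "   .")
    print("%.2f"%x,*r)
o=bot.get_obs();p0=o["ee_pos"];R0=R.from_quat(o["ee_rot"])
k=J+R.from_euler("z",YAW).apply([-.036,.156*np.cos(.0856),.156*np.sin(.0856)])
print(k,tcp(k,32),tcp(k,32,.09))
show(rows(p0,R0,[(tcp(k,32,.09)+[0,0,.03],tool(32)),(tcp(k,32,.05),tool(32)),(tcp(k,32),tool(32))]))
E
```

```text
0.05    .    .    .    4    4   15  222  266  323  347  388    .    .    .    .  469
0.10    .    .    4    3    3   15   16    .    .  334  488  466    .    .    .  458
0.15    .    .    3    3    3    .    .    .    .    .  558  553    .    .    .  440
0.20    .    .  431  429  184  184    .    .    .    .    .    .    .    .    .  423
0.25    .  450  437  433  491  492  188  620  311    .    .    .    3  134  136  409
0.30    .  461  441  431  490  490  357  621  309  228   44    4    4  128  136  387
0.35    .    .    3  183  358  351  621  621   40   41   18    4    4  110  104  376
0.40    .    .   21   18    3    4  622  620    3    8    8    3    3    4    4  341
0.45    .    .   21   19   10    4  625    4   44   44   58   48   51  200  200  322
[0.49632491 0.30407415 0.0633373 ] [0.49642202 0.31398316 0.0474788 ] [0.49595464 0.26629272 0.12380313]
-0.1284, -0.2662, 0.0768, 32, 0.3, 0.5,  -0.1281, -0.2874, 0.1407, 32, 0.3, 0.5,  -0.1277, -0.3139, 0.1831, 32, 0.3, 0.5,
```

Request:
{"api": "servo_tool", "payload": {"deltas": [-0.02,-0.03,0.0,8,0,0.2,-0.04,-0.06,0.0,16,0,0.3,-0.06,-0.1,0.01,24,0.2,0.4,-0.08,-0.14,0.02,32,0.3,0.5,-0.1,-0.18,0.035,32,0.3,0.5,-0.12,-0.22,0.05,32,0.3,0.5,-0.128,-0.25,0.065,32,0.3,0.5,-0.128,-0.266,0.077,32,0.3,0.5,-0.128,-0.266,0.077,32,0.3,0.5,-0.128,-0.266,0.077,32,0.3,0.5], "claw": -0.2}}

```text
clock: 1.35
ee_pos: [0.4979, 0.2653, 0.1547]
ee_rot: [0.961, -0.004, 0.003, -0.276]
contact_force: [-0.0, 0.1, -0.0]
finger_gap: 0.0513
```

```bash
cat > look.py <<'E'
import sys
from h import *
from workcell import bot
n=sys.argv[1];q=[]
for c,a in(("scene",sys.argv[2]),("top",sys.argv[3])):
    if a=="-":continue
    x,y,w,hh=map(int,a.split(","));f=bot.grab_frame(c);np.savez(f"{n}_{c}.npz",**f)
    k=400/w;q.append(cv2.resize(f["frame"][y:y+hh,x:x+w],(400,int(hh*k)),interpolation=cv2.INTER_CUBIC))
    W=world(f)
H=max(i.shape[0] for i in q);q=[cv2.copyMakeBorder(i,0,H-i.shape[0],0,0,cv2.BORDER_CONSTANT) for i in q]
cv2.imwrite(f"pics/{n}.png",np.hstack(q)[:,:,::-1]);o=bot.get_obs()
print(o["clock"],o["ee_pos"].round(4),R.from_quat(o["ee_rot"]).as_rotvec(degrees=True).round(1),o["contact_force"].round(1),o["q"].round(2))
E
python3 look.py p1 190,130,120,140 170,165,150,140
python3 - <<'E'
from h import *
from workcell import bot
o=bot.get_obs();p0=o["ee_pos"];R0=R.from_quat(o["ee_rot"])
k=J+R.from_euler("z",YAW).apply([-.036,.156*np.cos(.0856),.156*np.sin(.0856)])
show(rows(p0,R0,[(tcp(k,32),tool(32))]))
E
```

```text
1.45 [0.4981 0.2651 0.155 ] [-148.     0.7   -0.5] [-0.5  0.2 -0.3] [ 0.02  0.06  1.96  0.61  1.18 -0.23]
-0.0027, 0.0155, 0.117, 0, -0.2, 0.1,
```

View pics/p1.png

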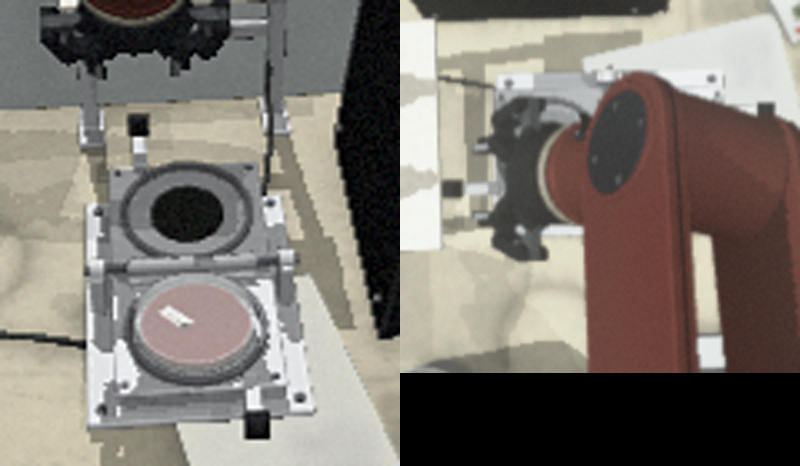

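The fingers straddle the take knob's line (top-view tips at (480,145) and (480,220), knob at (453,188)). Next I'll go in and pinch.

Request:
{"api": "servo_tool", "payload": {"deltas": [-0.003,0.01,0.01,0,0,0,-0.003,0.0155,0.03,0,0,0,-0.003,0.0155,0.06,0,0,0,-0.003,0.0155,0.09,0,0,0,-0.003,0.0155,0.11,0,0,0,-0.003,0.0155,0.117,0,0,0,-0.003,0.0155,0.117,0,0,0]}}

```text
clock: 2.33
ee_pos: [0.4947, 0.3148, 0.0467]
ee_rot: [0.961, -0.004, 0.002, -0.276]
contact_force: [-0.5, 0.3, 0.4]
finger_gap: 0.0511
```

Request:
{"api": "servo_tool", "payload": {"deltas": [0,0,0,0,0,0,0,0,0,0,0,0,0,0,0,0,0,0,0,0,0,0,0,0,0,0,0,0,0,0], "claw": 1, "squeeze": 25}}

```text
clock: 2.95
ee_pos: [0.4958, 0.3147, 0.0474]
ee_rot: [0.961, -0.004, 0.004, -0.276]
contact_force: [3.8, -2.6, 0.8]
finger_gap: 0.0175
```

```bash
cat >> h.py <<'E'
def arc(side,ths,phis):
    p0,R0=tcp(knob(ths[0],side),phis[0]),tool(phis[0])
    show(rows(p0,R0,[(tcp(knob(t,side),p),tool(p)) for t,p in zip(ths[1:],phis[1:])]))
E
python3 - <<'E'
from h import *
arc(-1,[4.9,8,12,17,22,27,32,37,42,46,50],[32,32,32,31,30,28,26,24,22,20,18])
arc(-1,[50,54,59,64,69,74,79,84,88,91,92],[18,17,16,14,12,10,8,7,6,5,5])
E
```

```text
0, -0.0036, -0.0076, 0, 0, 0,  0, -0.0077, -0.0177, 0, 0, 0,  0, -0.0115, -0.0307, -1, 0, 0,  0, -0.0141, -0.044, -2, 0, 0,  0, -0.0152, -0.0575, -4, 0, 0,  0, -0.0152, -0.0712, -6, 0, 0,  0, -0.0139, -0.0848, -8, 0, 0,  0, -0.0115, -0.0984, -10, 0, 0,  0, -0.0086, -0.1092, -12, 0, 0,  0, -0.005, -0.1198, -14, 0, 0,  
0, 0.0064, -0.009, -1, 0, 0,  0, 0.0152, -0.0197, -2, 0, 0,  0, 0.0252, -0.0296, -4, 0, 0,  0, 0.0361, -0.0387, -6, 0, 0,  0, 0.0477, -0.0468, -8, 0, 0,  0, 0.0599, -0.0541, -10, 0, 0,  0, 0.0724, -0.0602, -11, 0, 0,  0, 0.0828, -0.0643, -12, 0, 0,  0, 0.0909, -0.067, -13, 0, 0,  0, 0.0935, -0.0678, -13, 0, 0,
```

The lean needs to stay larger near the shelf edge, because a body corner would come within a few mm of it. I'll replan with a lean of 38°.

```bash
python3 - <<'E'
from h import *
arc(-1,[4.9,7,10,14,19,24,29,34,39,44,49],[32,34,36,38,38,38,38,38,37,34,31])
arc(-1,[49,54,59,64,69,74,79,84,88,91,92],[31,28,25,22,19,16,13,10,8,6,6])
E
```

```text
0, -0.0032, -0.0051, 2, 0, 0,  0, -0.0071, -0.0127, 4, 0, 0,  0, -0.0114, -0.023, 6, 0, 0,  0, -0.0151, -0.0361, 6, 0, 0,  0, -0.0176, -0.0495, 6, 0, 0,  0, -0.0189, -0.063, 6, 0, 0,  0, -0.019, -0.0766, 6, 0, 0,  0, -0.0176, -0.0901, 5, 0, 0,  0, -0.0144, -0.1035, 2, 0, 0,  0, -0.01, -0.1167, -1, 0, 0,  
0, 0.0057, -0.0128, -3, 0, 0,  0, 0.0126, -0.0251, -6, 0, 0,  0, 0.0205, -0.037, -9, 0, 0,  0, 0.0293, -0.0482, -12, 0, 0,  0, 0.0391, -0.0588, -15, 0, 0,  0, 0.0498, -0.0686, -18, 0, 0,  0, 0.0612, -0.0776, -21, 0, 0,  0, 0.0707, -0.0841, -23, 0, 0,  0, 0.0783, -0.0886, -25, 0, 0,  0, 0.0806, -0.09, -25, 0, 0,
```

Request:
{"api": "servo_tool", "payload": {"deltas": [0,-0.0032,-0.005,2,0,0,0,-0.007,-0.0127,4,0,0,0,-0.0114,-0.023,6,0,0,0,-0.015,-0.036,6,0,0,0,-0.0176,-0.0495,6,0,0,0,-0.019,-0.063,6,0,0,0,-0.019,-0.0766,6,0,0,0,-0.0176,-0.09,5,0,0,0,-0.0144,-0.1035,2,0,0,0,-0.01,-0.1167,-1,0,0]}}

```text
clock: 4.2
ee_pos: [0.4953, 0.261, 0.1516]
ee_rot: [0.964, -0.005, 0.004, -0.266]
contact_force: [8.0, 0.7, -4.4]
finger_gap: 0.0176
```

Request:
{"api": "servo_tool", "payload": {"deltas": [0.0005,0.0057,-0.0128,-3,0,0,0.001,0.0126,-0.025,-6,0,0,0.0015,0.0205,-0.037,-9,0,0,0.002,0.0293,-0.048,-12,0,0,0.002,0.039,-0.0588,-15,0,0,0.002,0.05,-0.0686,-18,0,0,0.002,0.061,-0.0776,-21,0,0,0.002,0.0707,-0.084,-23,0,0,0.002,0.0783,-0.0886,-25,0,0,0.002,0.0806,-0.09,-25,0,0]}}

```text
clock: 5.45
ee_pos: [0.4945, 0.1465, 0.1872]
ee_rot: [0.999, -0.004, 0.001, -0.053]
contact_force: [-1.3, 3.5, 6.7]
finger_gap: 0.0176
```

```bash
python3 look.py p2 190,80,140,170 170,165,150,140
python3 - <<'E'
from h import *
print(tcp(knob(92,-1),6),knob(92,-1))
E
```

```text
5.55 [0.4945 0.1463 0.1871] [-174.     0.8   -0.2] [-1.2  2.   6.1] [ 0.07 -0.03  1.88  0.11  1.28  0.04]
[0.49476753 0.14516332 0.18730741] [0.49474838 0.14320873 0.20590497]
```

View pics/p2.png

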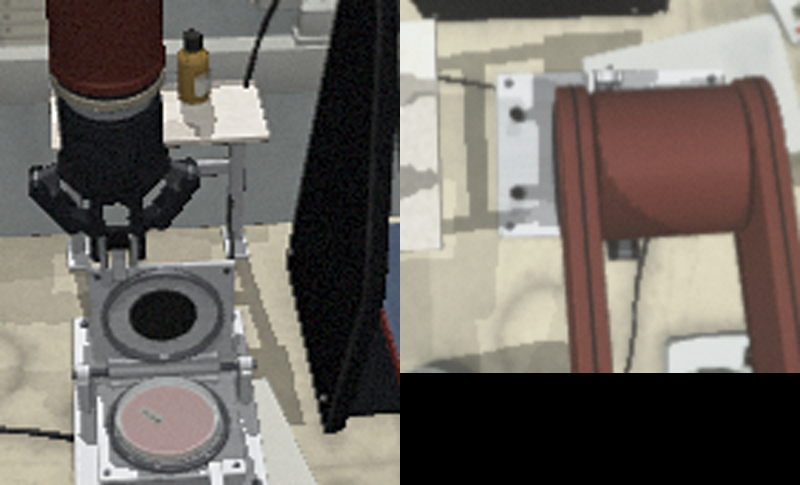

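The take leaf is upright with the knob still between the fingers (knob near (115,240) left). I'll measure the leaf angle from depth.

```bash
cat > leaf.py <<'E'
import sys
from h import *
# leaf angle from depth: points within leaf outline in polar (r, theta) about the hinge
def leafpts(f,lo,hi):
    W=world(f).reshape(-1,3);L=R.from_euler("z",-YAW).apply(W-J)
    r=np.hypot(L[:,1],L[:,2]);a=np.degrees(np.arctan2(L[:,2],L[:,1]))
    m=(abs(L[:,0])<.06)&(r>.075)&(r<.112)&(a>lo)&(a<hi)
    return L[m],r[m],a[m]
f=dict(np.load(sys.argv[1]))
L,r,a=leafpts(f,float(sys.argv[2]),float(sys.argv[3]))
# keep centred strips away from ring (|x|>0.05) = plate face
for nm,m in(("plate",abs(L[:,0])>.052),("all",abs(L[:,0])<1)):
    if m.sum()>5:
        p=np.polyfit(r[m],L[m][:,1],1) if 0 else None
        Q=L[m][:,1:];c=Q.mean(0);u=np.linalg.svd(Q-c)[2][0];ang=np.degrees(np.arctan2(u[1],u[0]))%180
        print(nm,m.sum(),"line angle",ang.round(1),"offset mm",(1000*(c@[-np.sin(np.radians(ang)),np.cos(np.radians(ang))])).round(1),"median polar",np.median(a[m]).round(1))
E
python3 leaf.py p2_scene.npz 60 120
```

```text
plate 69 line angle 91.4 offset mm -12.9 median polar 83.6
all 533 line angle 90.7 offset mm -10.5 median polar 83.8
```

Request:
{"api": "servo_tool", "payload": {"deltas": [0,0,0,0,0,0,0,0,0,0,0,0,0,-0.001,0,0,0,0], "claw": 0.3}}

```text
clock: 5.92
ee_pos: [0.4944, 0.1468, 0.1863]
ee_rot: [0.999, -0.005, 0.001, -0.052]
contact_force: [0.3, 1.2, -0.2]
finger_gap: 0.03
```

Request:
{"api": "servo_tool", "payload": {"deltas": [0,0.002,0,0,0,0,0,0.002,0,0,0,0,0,0.002,0,0,0,0,0,0.002,0,0,0,0], "claw": 1}}

```text
clock: 6.42
ee_pos: [0.4945, 0.145, 0.1865]
ee_rot: [0.999, -0.005, 0.001, -0.052]
contact_force: [-2.6, -0.3, 0.5]
finger_gap: 0.0175
```

```bash
python3 - <<'E'
from h import *
arc(-1,[92,94,98,103,108,113,118,123,128,133,138],[6,6,5,5,4,4,3,2,1,0,0])
arc(-1,[138,142,147,152,157,161,164,166.5,168.5,170],[0,-1,-2,-3,-4,-5,-6,-7,-8,-8])
print(tcp(knob(138,-1),0),tcp(knob(170,-1),-8))
E
```

```text
0, 0.0054, -0.0003, 0, 0, 0,  0, 0.0167, -0.0003, -1, 0, 0,  0, 0.0302, 0.0008, -1, 0, 0,  0, 0.044, 0.003, -2, 0, 0,  0, 0.0571, 0.0064, -2, 0, 0,  0, 0.0703, 0.011, -3, 0, 0,  0, 0.083, 0.0166, -4, 0, 0,  0, 0.0952, 0.0233, -5, 0, 0,  0, 0.1067, 0.0309, -6, 0, 0,  0, 0.1172, 0.0396, -6, 0, 0,  
0, 0.0073, 0.0083, -1, 0, 0,  0, 0.0156, 0.0194, -2, 0, 0,  0, 0.0228, 0.0311, -3, 0, 0,  0, 0.029, 0.0434, -4, 0, 0,  0, 0.0332, 0.0535, -5, 0, 0,  0, 0.036, 0.0613, -6, 0, 0,  0, 0.038, 0.0678, -7, 0, 0,  0, 0.0395, 0.0731, -8, 0, 0,  0, 0.0403, 0.0771, -8, 0, 0,  
[0.49366563 0.03272777 0.13568437] [ 0.49327067 -0.00757225  0.0585711 ]
```

Request:
{"api": "servo_tool", "payload": {"deltas": [0,0.0054,0,0,0,0,0,0.0167,0,-1,0,0,0,0.03,0.001,-1,0,0,0,0.044,0.003,-2,0,0,0,0.057,0.0064,-2,0,0,0,0.07,0.011,-3,0,0,0,0.083,0.0166,-4,0,0,0,0.095,0.0233,-5,0,0,0,0.1067,0.031,-6,0,0,0,0.1172,0.0396,-6,0,0]}}

```text
clock: 7.68
ee_pos: [0.4937, 0.0309, 0.1349]
ee_rot: [1.0, -0.005, 0.001, 0.001]
contact_force: [-4.7, -0.7, 4.5]
finger_gap: 0.0173
```

Request:
{"api": "servo_tool", "payload": {"deltas": [0,0.007,0.008,-1,0,0,0,0.0155,0.019,-2,0,0,0,0.0225,0.03,-3,0,0,0,0.028,0.041,-4,0,0,0,0.032,0.05,-5,0,0,0,0.0345,0.057,-6,0,0,0,0.036,0.061,-6,0,0,0,0.036,0.061,-6,0,0]}}

```text
clock: 8.68
ee_pos: [0.4933, -0.0054, 0.0734]
ee_rot: [0.999, -0.005, 0.001, 0.054]
contact_force: [-3.4, -5.6, 1.4]
finger_gap: 0.0174
```

Request:
{"api": "servo_tool", "payload": {"deltas": [0,0,0,0,0,0,0,0,0,0,0,0,0,0,0,0,0,0], "claw": 0.3}}

```text
clock: 9.05
ee_pos: [0.4938, -0.0034, 0.074]
ee_rot: [0.999, -0.005, 0.001, 0.052]
contact_force: [-0.2, -0.6, -0.2]
finger_gap: 0.0297
```

```bash
python3 look.py p3 190,130,140,140 -; python3 leaf.py p3_scene.npz 140 176
python3 - <<'E'
from h import *
f=dict(np.load("p3_scene.npz"));W=world(f);L=R.from_euler("z",-YAW).apply(W.reshape(-1,3)-J)
m=(L[:,0]<-.045)&(L[:,0]>-.062)&(L[:,1]<-.01)&(L[:,1]>-.118)&(L[:,2]>-.01)&(L[:,2]<.06)
Q=L[m];print(len(Q));print(np.round(Q[::max(1,len(Q)//15)],4))
for th in(160,162,164,166,168):print(th,knob(th,-1).round(4),tcp(knob(th,-1),-6).round(4))
E
```

```text
9.1 [ 0.4937 -0.0034  0.074 ] [174.   -0.8   0.2] [-0.6 -0.6  0.5] [-0.1   0.09  2.   -0.12  1.05 -0.03]
plate 23 line angle 159.4 offset mm -15.2 median polar 150.2
all 141 line angle 90.3 offset mm 84.6 median polar 151.4
33
[[-4.700e-02 -6.600e-02 -8.100e-03]
 [-4.700e-02 -7.590e-02 -1.000e-04]
 [-4.710e-02 -7.870e-02 -6.000e-04]
 [-4.720e-02 -8.260e-02  2.000e-04]
 [-4.730e-02 -8.350e-02 -2.400e-03]
 [-4.740e-02 -8.500e-02 -4.500e-03]
 [-5.000e-02 -8.600e-02 -6.800e-03]
 [-5.010e-02 -8.890e-02 -7.200e-03]
 [-5.020e-02 -9.140e-02 -7.800e-03]
 [-5.030e-02 -9.560e-02 -6.600e-03]
 [-5.040e-02 -9.910e-02 -6.000e-03]
 [-5.050e-02 -1.018e-01 -6.500e-03]
 [-5.060e-02 -1.042e-01 -7.300e-03]
 [-5.060e-02 -1.069e-01 -7.700e-03]
 [-5.060e-02 -1.133e-01 -3.500e-03]
 [-5.080e-02 -1.121e-01 -8.800e-03]
 [-5.090e-02 -1.148e-01 -9.300e-03]]
160 [0.4934 0.0021 0.1034] [4.933e-01 1.000e-04 8.480e-02]
162 [4.933e-01 3.000e-04 9.820e-02] [ 0.4933 -0.0017  0.0796]
164 [ 0.4933 -0.0013  0.093 ] [ 0.4933 -0.0033  0.0744]
166 [ 0.4933 -0.0027  0.0877] [ 0.4933 -0.0047  0.0691]
168 [ 0.4933 -0.0039  0.0824] [ 0.4933 -0.0059  0.0638]
```

View pics/p3.png

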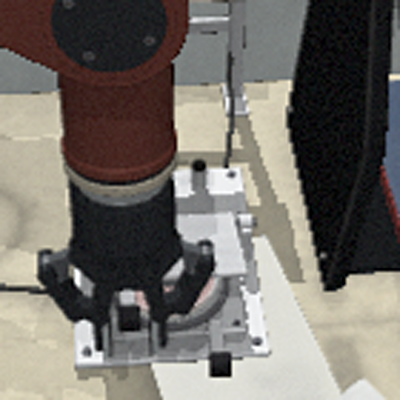

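The open fingers straddle the take knob at (130,315), with the load knob at (220,363) and the leaf nearly closed over the dish. I'll convert the knob pixel into a leaf angle.

```bash
python3 - <<'E'
from h import *
f=dict(np.load("p3_scene.npz"))
for th in(156,158,160,162,164,166,168):
    u=proj(f,[knob(th,-1)])[0];print(th,((u-[190,130])/.35).round(1))
print("load",((proj(f,[knob(180,1)])[0]-[190,130])/.35).round(1))
E
```

```text
156 [127.5 306.8]
158 [127.8 313. ]
160 [128.1 319.1]
162 [128.4 325. ]
164 [128.8 330.7]
166 [129.  336.2]
168 [129.3 341.6]
load [219.3 364. ]
```

Request:
{"api": "servo_tool", "payload": {"deltas": [0,-0.0013,-0.006,0,0,0,0,-0.0027,-0.0124,0,0,0,0,-0.0027,-0.0124,0,0,0]}}

```text
clock: 9.48
ee_pos: [0.4944, 0.0008, 0.0871]
ee_rot: [0.999, -0.005, 0.002, 0.052]
contact_force: [-0.3, -0.3, 0.1]
finger_gap: 0.03
```

Request:
{"api": "servo_tool", "payload": {"deltas": [0,0,0,0,0,0,0,0,0,0,0,0,0,0,0,0,0,0,0,0,0,0,0,0], "claw": 1}}

```text
clock: 9.98
ee_pos: [0.4934, 0.0005, 0.0859]
ee_rot: [0.999, -0.005, 0.001, 0.052]
contact_force: [-1.9, -0.8, 1.7]
finger_gap: 0.0175
```

```bash
python3 - <<'E'
from h import *
arc(-1,[159.5,162,165,168,170,172,173,173],[-6]*8)
arc(-1,[173,174,175,176,177,178,179,180,181],[-6]*9)
E
```

```text
0, 0.0016, 0.0066, 0, 0, 0,  0, 0.003, 0.0147, 0, 0, 0,  0, 0.0041, 0.0228, 0, 0, 0,  0, 0.0046, 0.0282, 0, 0, 0,  0, 0.0049, 0.0336, 0, 0, 0,  0, 0.0049, 0.0363, 0, 0, 0,  0, 0.0049, 0.0363, 0, 0, 0,  
0, 0, 0.0027, 0, 0, 0,  0, 0, 0.0054, 0, 0, 0,  0, -0.0001, 0.0082, 0, 0, 0,  0, -0.0002, 0.0109, 0, 0, 0,  0, -0.0004, 0.0136, 0, 0, 0,  0, -0.0006, 0.0163, 0, 0, 0,  0, -0.0008, 0.019, 0, 0, 0,  0, -0.0011, 0.0217, 0, 0, 0,
```

Request:
{"api": "servo_tool", "payload": {"deltas": [0,0.0016,0.0066,0,0,0,0,0.003,0.0147,0,0,0,0,0.004,0.0225,0,0,0,0,0.0045,0.028,0,0,0,0,0.0049,0.0335,0,0,0,0,0.0049,0.036,0,0,0,0,0.0049,0.036,0,0,0]}}

```text
clock: 10.85
ee_pos: [0.4933, -0.0081, 0.0504]
ee_rot: [0.999, -0.005, 0.001, 0.052]
contact_force: [-2.9, -2.7, -0.3]
finger_gap: 0.0172
```

Request:
{"api": "servo_tool", "payload": {"deltas": [0,0,0.002,0,0,0,0,0,0.004,0,0,0,0,0,0.005,0,0,0]}}

```text
clock: 11.22
ee_pos: [0.4933, -0.0086, 0.0458]
ee_rot: [0.999, -0.005, 0.001, 0.052]
contact_force: [-3.9, -2.9, 2.6]
finger_gap: 0.0177
```

Request:
{"api": "servo_tool", "payload": {"deltas": [0,0,0.002,0,0,0,0,0,0.004,0,0,0,0,0,0.005,0,0,0]}}

```text
clock: 11.6
ee_pos: [0.4934, -0.0089, 0.0407]
ee_rot: [0.999, -0.005, 0.001, 0.052]
contact_force: [-4.5, -2.2, 3.2]
finger_gap: 0.0179
```

Request:
{"api": "servo_tool", "payload": {"deltas": [0,0,0.0015,0,0,0,0,0,0.003,0,0,0,0,0,0.003,0,0,0]}}

```text
clock: 11.98
ee_pos: [0.4934, -0.0091, 0.0375]
ee_rot: [0.999, -0.005, 0.001, 0.052]
contact_force: [-3.7, 0.1, 0.0]
finger_gap: 0.0175
```

Request:
{"api": "servo_tool", "payload": {"deltas": [0,0,0.001,0,0,0,0,0,0.002,0,0,0,0,0,0.002,0,0,0]}}

```text
clock: 12.35
ee_pos: [0.4934, -0.0092, 0.0356]
ee_rot: [0.999, -0.005, 0.001, 0.052]
contact_force: [-3.9, 1.1, 1.1]
finger_gap: 0.0173
```

Request:
{"api": "servo_tool", "payload": {"deltas": [0,0,0.001,0,0,0,0,0,0.0015,0,0,0,0,0,0.0015,0,0,0]}}

```text
clock: 12.72
ee_pos: [0.4934, -0.0093, 0.0342]
ee_rot: [0.999, -0.005, 0.001, 0.052]
contact_force: [-5.5, 2.3, 1.6]
finger_gap: 0.0176
```

Request:
{"api": "servo_tool", "payload": {"deltas": [0,0,0.001,0,0,0,0,0,0.001,0,0,0,0,0,0.001,0,0,0]}}

```text
clock: 13.1
ee_pos: [0.4934, -0.0093, 0.0333]
ee_rot: [0.999, -0.005, 0.001, 0.052]
contact_force: [-5.0, 2.7, 3.6]
finger_gap: 0.0172
```

```bash
python3 look.py p4 190,130,140,140 -
python3 - <<'E'
from h import *
f=dict(np.load("p4_scene.npz"))
for th in(172,174,176,178,180):
    u=proj(f,[knob(th,-1)])[0];print(th,((u-[190,130])/.35).round(1))
E
```

```text
13.15 [ 0.4934 -0.0093  0.0333] [ 1.74e+02 -9.00e-01  1.00e-01] [-4.9  2.5  3.2] [-0.11  0.16  2.01 -0.13  0.96 -0.03]
172 [129.9 351.8]
174 [130.1 356.6]
176 [130.4 361.1]
178 [130.6 365.5]
180 [130.8 369.6]
```

View pics/p4.png

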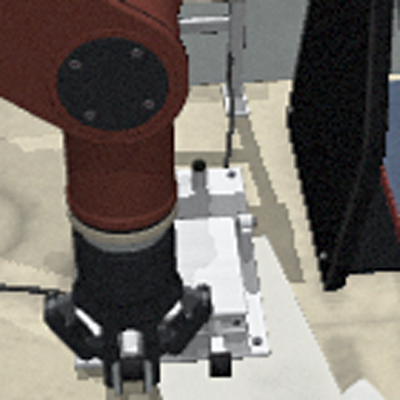

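Request:
{"api": "servo_tool", "payload": {"deltas": [0,0,0.0005,0,0,0,0,0,0.001,0,0,0,0,0,0.001,0,0,0]}}

```text
clock: 13.52
ee_pos: [0.4934, -0.0094, 0.0328]
ee_rot: [0.999, -0.005, 0.001, 0.052]
contact_force: [-6.7, 3.3, 7.2]
finger_gap: 0.0176
```

Request:
{"api": "servo_tool", "payload": {"deltas": [0,0,0.0005,0,0,0,0,0,0.001,0,0,0,0,0,0.001,0,0,0]}}

```text
clock: 13.9
ee_pos: [0.4935, -0.0094, 0.0323]
ee_rot: [0.999, -0.005, 0.001, 0.052]
contact_force: [-9.6, 4.0, 12.2]
finger_gap: 0.0174
```

Request:
{"api": "servo_tool", "payload": {"deltas": [0,0,-0.0015,0,0,0,0,0,-0.0025,0,0,0]}}

```text
clock: 14.15
ee_pos: [0.4934, -0.0093, 0.0337]
ee_rot: [0.999, -0.005, 0.001, 0.052]
contact_force: [-4.0, 2.0, -1.0]
finger_gap: 0.0176
```

Request:
{"api": "servo_tool", "payload": {"deltas": [0,0,0,0,0,0,0,0,0,0,0,0,0,0,0,0,0,0,0,0,-0.02,0,0,0,0,0,-0.05,0,0,0,0,0,-0.08,0,0,0,0.03,0,-0.08,0,0,0,0.065,0,-0.08,0,0,0,0.072,0,-0.08,0,0,0,0.072,0,-0.08,0,0,0], "claw": 0.1}}

```text
clock: 15.4
ee_pos: [0.5651, -0.0021, 0.1132]
ee_rot: [0.999, -0.005, 0.001, 0.052]
contact_force: [-0.1, 0.4, -0.8]
finger_gap: 0.0383
```

```bash
python3 look.py p5 190,130,140,140 170,165,150,140
python3 - <<'E'
from h import *
from workcell import bot
o=bot.get_obs();p0=o["ee_pos"];R0=R.from_quat(o["ee_rot"])
show(rows(p0,R0,[(tcp(knob(180,1),-6),tool(-6))]))
f=dict(np.load("p5_scene.npz"))
for th in(174,176,178,180,182):
    u=proj(f,[knob(th,-1)])[0];print(th,((u-[190,130])/.35).round(1))
print("load",((proj(f,[knob(180,1)])[0]-[190,130])/.35).round(1))
E
```

```text
15.5 [ 0.5644 -0.0021  0.1131] [174.   -0.9   0. ] [-0.  -0.7 -0. ] [-0.08  0.2   1.79 -0.11  1.15 -0.02]
0.0009, -0.0006, 0.082, 0, -0.1, 0,  
174 [130.1 356.6]
176 [130.4 361.1]
178 [130.6 365.5]
180 [130.8 369.6]
182 [131.  373.5]
load [219.3 364. ]
```

View pics/p5.png

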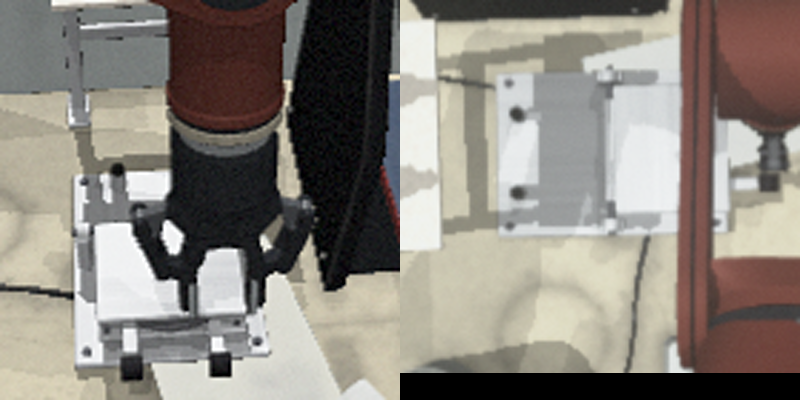

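The leaves are closed. The take knob at (131,367) gives about 179°, and the load knob is at (220,365). Next I'll grasp the load knob.

Request:
{"api": "servo_tool", "payload": {"deltas": [0.001,-0.0005,0.03,0,0,0,0.001,-0.0005,0.06,0,0,0,0.001,-0.0005,0.082,0,0,0,0.001,-0.0005,0.082,0,0,0,0.001,-0.0005,0.082,0,0,0]}}

```text
clock: 16.12
ee_pos: [0.5669, -0.0102, 0.033]
ee_rot: [0.999, -0.005, 0.002, 0.052]
contact_force: [0.7, 0.1, 0.9]
finger_gap: 0.0382
```

Request:
{"api": "servo_tool", "payload": {"deltas": [0,0,0,0,0,0,0,0,0,0,0,0,0,0,0,0,0,0,0,0,0,0,0,0], "claw": 1, "squeeze": 35}}

```text
clock: 16.62
ee_pos: [0.5654, -0.0101, 0.0335]
ee_rot: [0.999, -0.005, -0.0, 0.053]
contact_force: [-9.1, -0.1, 9.9]
finger_gap: 0.0176
```

```bash
python3 - <<'E'
from h import *
arc(1,[180,177,173,168,163,158,153,148,143,139,136],[-6,-6,-6,-6,-5,-5,-4,-4,-3,-3,-3])
E
```

```text
0, 0.0006, -0.0081, 0, 0, 0,  0, 0.0008, -0.019, 0, 0, 0,  0, 0, -0.0326, 0, 0, 0,  0, -0.0023, -0.0461, 1, 0, 0,  0, -0.0055, -0.0593, 1, 0, 0,  0, -0.0102, -0.0722, 2, 0, 0,  0, -0.0156, -0.0847, 2, 0, 0,  0, -0.0224, -0.0967, 3, 0, 0,  0, -0.0283, -0.1058, 3, 0, 0,  0, -0.0332, -0.1124, 3, 0, 0,
```

Request:
{"api": "servo_tool", "payload": {"deltas": [-0.0005,0.0006,-0.008,0,0,0,-0.001,0.0008,-0.019,0,0,0,-0.0015,0,-0.0326,0,0,0,-0.0015,-0.0023,-0.046,1,0,0,-0.0015,-0.0055,-0.059,1,0,0,-0.0015,-0.01,-0.072,2,0,0,-0.0015,-0.0156,-0.0847,2,0,0,-0.0015,-0.0224,-0.0967,3,0,0,-0.0015,-0.0283,-0.106,3,0,0,-0.0015,-0.033,-0.1124,3,0,0]}}

```text
clock: 17.88
ee_pos: [0.5656, 0.0345, 0.1411]
ee_rot: [1.0, -0.005, 0.002, 0.027]
contact_force: [2.9, -2.2, -5.1]
finger_gap: 0.0173
```

```bash
python3 look.py p6 190,110,140,140 170,165,150,140
python3 - <<'E'
from h import *
f=dict(np.load("p6_scene.npz"));print(tcp(knob(136,1),-3))
for th in(132,134,136,138,140,142,144):
  print(th,*[((proj(f,[knob(th,s)])[0]-[190,110])/.35).round(1) for s in(-1,1)])
E
```

```text
17.975 [0.5656 0.0349 0.1415] [177.   -0.8   0.3] [-0.1 -1.2 -0.4] [-0.05  0.16  1.77 -0.06  1.21 -0.02]
[0.56568897 0.03475695 0.13969233]
132 [123.2 282.2] [216.3 277.1]
134 [123.6 289.2] [216.6 284.2]
136 [124.  296.3] [217.  291.2]
138 [124.3 303.3] [217.4 298.2]
140 [124.7 310.4] [217.7 305.2]
142 [125.1 317.3] [218.  312.1]
144 [125.4 324.3] [218.3 319. ]
```

View pics/p6.png

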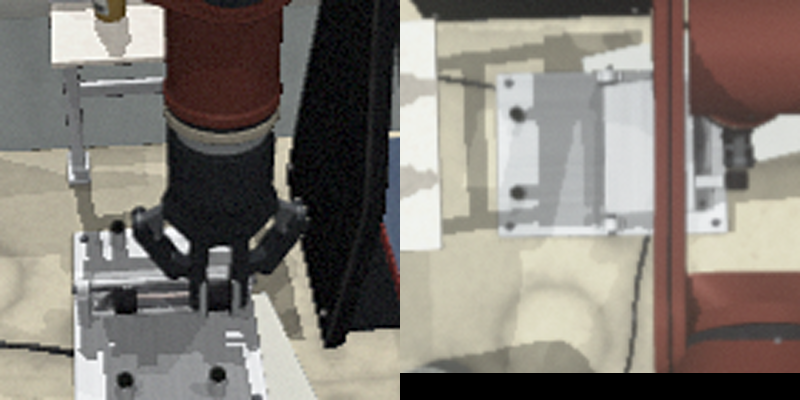

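Both leaves are at about 136° and moving together (take knob at (124,298), no lag). From here I'll measure the knob angle from depth instead of viewing pictures.

```bash
cat > ang.py <<'E'
import sys
from h import *
from workcell import bot
lo,hi=float(sys.argv[1]),float(sys.argv[2])
for c in("scene","top"):
    f=bot.grab_frame(c);np.savez("last_%s.npz"%c,**f);W=world(f).reshape(-1,3);L=R.from_euler("z",-YAW).apply(W-J);I=f["frame"].reshape(-1,3).max(1)
    r=np.hypot(L[:,1],L[:,2]);a=np.degrees(np.arctan2(L[:,2],L[:,1]))
    for s,n in((-1,"take"),(1,"load")):
        m=(abs(L[:,0]-.036*s)<.009)&(r>.143)&(r<.17)&(a>lo)&(a<hi)
        k=m&(I<70)
        print(c,n,k.sum(),"knob polar",np.percentile(a[k],[10,50,90]).round(1) if k.sum()>4 else "-","yz mm",(1000*np.median(L[k],0)).round(1) if k.sum()>4 else "-")
    for xs in((-.061,-.051),(.051,.061)):
        m=(L[:,0]>xs[0])&(L[:,0]<xs[1])&(r>.03)&(r<.116)&(a>lo-12)&(a<hi+12)
        if m.sum()>6:
            Q=L[m][:,1:];cc=Q.mean(0);u=np.linalg.svd(Q-cc)[2][0];print(c,"plate",xs,m.sum(),(np.degrees(np.arctan2(u[1],u[0]))%180).round(1),(1000*cc).round(1))
o=bot.get_obs();print(o["clock"],o["ee_pos"].round(4),o["contact_force"].round(1))
E
python3 ang.py 125 150
python3 - <<'E'
from h import *
arc(1,[136,132,127,122,117,112,107,102,98,95,93],[-3,-3,-2,-1,0,1,3,5,6,7,8])
E
```

```text
scene take 66 knob polar [133.8 136.2 139.1] yz mm [ -35.8 -119.8  114.3]
scene load 76 knob polar [134.3 137.3 140. ] yz mm [  37.1 -121.2  112.7]
scene plate (-0.061, -0.051) 34 137.4 [-62.5  58.3]
top take 27 knob polar [133.  134.3 135.2] yz mm [ -35.7 -112.7  115.8]
top load 0 knob polar - yz mm -
top plate (-0.061, -0.051) 75 154.7 [-51.4  56.6]
top plate (0.051, 0.061) 46 136.9 [-34.8  52.8]
18.075 [0.5656 0.0345 0.1411] [ 0.5 -1.2  0.1]
0, -0.0074, -0.008, 0, 0, 0,  0, -0.0178, -0.0172, 1, 0, 0,  0, -0.0289, -0.0255, 2, 0, 0,  0, -0.0407, -0.0328, 3, 0, 0,  0, -0.0531, -0.0391, 4, 0, 0,  0, -0.0663, -0.0443, 6, 0, 0,  0, -0.08, -0.0485, 8, 0, 0,  0, -0.0909, -0.051, 9, 0, 0,  0, -0.0993, -0.0524, 10, 0, 0,  0, -0.105, -0.0531, 11, 0, 0,
```

Request:
{"api": "servo_tool", "payload": {"deltas": [0,-0.0074,-0.008,0,0,0,0,-0.0178,-0.017,1,0,0,0,-0.029,-0.0255,2,0,0,0,-0.0407,-0.033,3,0,0,0,-0.053,-0.039,4,0,0,0,-0.0663,-0.0443,6,0,0,0,-0.08,-0.0485,8,0,0,0,-0.091,-0.051,9,0,0,0,-0.0993,-0.0524,10,0,0,0,-0.105,-0.053,11,0,0]}}

```text
clock: 19.32
ee_pos: [0.5665, 0.1418, 0.1891]
ee_rot: [0.998, -0.005, 0.002, -0.07]
contact_force: [-2.4, -5.6, 6.0]
finger_gap: 0.0173
```

```bash
python3 ang.py 80 110; python3 - <<'E'
from h import *
print(tcp(knob(93,1),8),knob(93,1))
E
```

```text
scene take 56 knob polar [ 96.4  99.1 100.3] yz mm [-36.3 -25.9 162.5]
scene load 64 knob polar [ 96.7  99.3 101. ] yz mm [ 36.1 -26.8 162.1]
scene plate (-0.061, -0.051) 114 84.8 [-19.5  79.8]
scene plate (0.051, 0.061) 113 82.5 [-18.6  81.1]
top take 10 knob polar [97.9 98.4 98.9] yz mm [-35.5 -23.9 161.6]
top load 0 knob polar - yz mm -
19.425 [0.5665 0.1423 0.1891] [-2.2 -2.   6.2]
[0.56674377 0.1423856  0.18726819] [0.56671826 0.13978319 0.20578621]
```

The knob lags the tool by about 4° (θ≈97). I'll regrasp there.

Request:
{"api": "servo_tool", "payload": {"deltas": [0,0,0,0,0,0,0,0,0,0,0,0,0,0.006,0,0,0,0,0,0.011,0,0,0,0,0,0.011,0,0,0,0], "claw": 0.3}}

```text
clock: 20.05
ee_pos: [0.5661, 0.1306, 0.1861]
ee_rot: [0.998, -0.005, 0.001, -0.07]
contact_force: [1.0, -0.4, 0.2]
finger_gap: 0.0296
```

Request:
{"api": "servo_tool", "payload": {"deltas": [0,0,0,0,0,0,0,0,0,0,0,0,0,0,0,0,0,0,0,0,0,0,0,0], "claw": 1}}

```text
clock: 20.55
ee_pos: [0.5664, 0.1309, 0.1863]
ee_rot: [0.998, -0.005, 0.002, -0.07]
contact_force: [1.8, -2.9, -0.7]
finger_gap: 0.017
```

```bash
python3 - <<'E'
from h import *
print(tcp(knob(97.2,1),8))
arc(1,[97.2,94,90,85,80,75,70,65,61,58,57],[8,9,11,14,17,20,23,26,28,29,29])
E
```

```text
[0.56663217 0.13099857 0.18625188]
0, -0.009, 0.0004, 1, 0, 0,  0, -0.0205, 0.0015, 3, 0, 0,  0, -0.0349, 0.0039, 6, 0, 0,  0, -0.049, 0.0074, 9, 0, 0,  0, -0.0627, 0.012, 12, 0, 0,  0, -0.0759, 0.0176, 15, 0, 0,  0, -0.0886, 0.0242, 18, 0, 0,  0, -0.0981, 0.0303, 20, 0, 0,  0, -0.1048, 0.0352, 21, 0, 0,  0, -0.1069, 0.037, 21, 0, 0,
```

Request:
{"api": "servo_tool", "payload": {"deltas": [0,-0.009,0.0004,1,0,0,0,-0.0205,0.0015,3,0,0,0,-0.035,0.004,6,0,0,0,-0.049,0.0074,9,0,0,0,-0.0627,0.012,12,0,0,0,-0.076,0.0176,15,0,0,0,-0.0886,0.0242,18,0,0,0,-0.098,0.0303,20,0,0,0,-0.105,0.0352,21,0,0,0,-0.107,0.037,21,0,0]}}

```text
clock: 21.8
ee_pos: [0.5674, 0.243, 0.1657]
ee_rot: [0.968, -0.004, 0.003, -0.251]
contact_force: [-2.0, -1.5, 5.7]
finger_gap: 0.0171
```

```bash
python3 ang.py 45 80; python3 - <<'E'
from h import *
print(tcp(knob(57,1),29))
E
```

```text
scene take 60 knob polar [58.7 61.4 62.5] yz mm [-36.4  75.3 139.9]
scene load 59 knob polar [60.1 62.1 63.2] yz mm [ 36.4  73.1 140.7]
scene plate (-0.061, -0.051) 140 56.2 [25.5 69.7]
scene plate (0.051, 0.061) 139 56.6 [25.3 68.7]
top take 16 knob polar [60.2 60.8 61.6] yz mm [-38.7  78.2 140.4]
top load 38 knob polar [58.5 60.2 61.8] yz mm [ 38.5  82.1 141.9]
top plate (-0.061, -0.051) 102 37.2 [41.2 81.7]
21.9 [0.5674 0.2431 0.1656] [-1.1  1.7  4.1]
[0.56771975 0.24197232 0.16447722]
```

Request:
{"api": "servo_tool", "payload": {"deltas": [0,0,0,0,0,0,0,0,0,0,0,0,0,0.002,-0.0035,0,0,0,0,0.002,-0.0035,0,0,0], "claw": 0.3}}

```text
clock: 22.4
ee_pos: [0.5673, 0.2385, 0.1667]
ee_rot: [0.968, -0.005, 0.003, -0.25]
contact_force: [-0.8, 0.3, 0.8]
finger_gap: 0.0301
```

Request:
{"api": "servo_tool", "payload": {"deltas": [0,0,0,0,0,0,0,0,0,0,0,0,0,0,0,0,0,0,0,0,0,0,0,0], "claw": 1}}

```text
clock: 22.9
ee_pos: [0.5672, 0.2387, 0.1666]
ee_rot: [0.968, -0.004, 0.003, -0.25]
contact_force: [-0.3, -1.5, 1.2]
finger_gap: 0.0177
```

```bash
python3 - <<'E'
from h import *
print(tcp(knob(58.5,1),29))
arc(1,[58.5,56,52,47,42,37,32,27,23,20,18],[29,31,34,36,38,38,38,38,38,38,38])
print(tcp(knob(18,1),38))
E
```

```text
[0.5676859  0.23851857 0.16665648]
0, -0.0039, 0.006, 2, 0, 0,  0, -0.0095, 0.0158, 5, 0, 0,  0, -0.0149, 0.0285, 7, 0, 0,  0, -0.0192, 0.0415, 9, 0, 0,  0, -0.0216, 0.0549, 9, 0, 0,  0, -0.0229, 0.0684, 9, 0, 0,  0, -0.0231, 0.082, 9, 0, 0,  0, -0.0223, 0.0929, 9, 0, 0,  0, -0.0212, 0.101, 9, 0, 0,  0, -0.0203, 0.1064, 9, 0, 0,  
[0.56836505 0.30781721 0.08347085]
```

Request:
{"api": "servo_tool", "payload": {"deltas": [0,-0.004,0.006,2,0,0,0,-0.0095,0.0158,5,0,0,0,-0.015,0.0285,7,0,0,0,-0.0192,0.0415,9,0,0,0,-0.0216,0.055,9,0,0,0,-0.023,0.0684,9,0,0,0,-0.023,0.082,9,0,0,0,-0.0223,0.093,9,0,0,0,-0.0212,0.101,9,0,0,0,-0.0203,0.1064,9,0,0]}}

```text
clock: 24.15
ee_pos: [0.5679, 0.3088, 0.0833]
ee_rot: [0.945, -0.004, 0.003, -0.326]
contact_force: [-2.1, 3.0, 4.8]
finger_gap: 0.0174
```

```bash
python3 ang.py 5 35
```

```text
scene take 41 knob polar [18.8 20.9 22.5] yz mm [-35.7 141.9  54.7]
scene load 0 knob polar - yz mm -
scene plate (-0.061, -0.051) 108 18.5 [61.  36.8]
scene plate (0.051, 0.061) 106 19.3 [62.4 37.2]
top take 18 knob polar [20.  21.  21.6] yz mm [-37.6 146.9  56.2]
top load 34 knob polar [20.8 21.6 22.4] yz mm [ 36.5 146.2  58.1]
top plate (-0.061, -0.051) 108 14.4 [73.6 38.7]
24.25 [0.5678 0.3089 0.083 ] [-0.6  5.5  2. ]
```

```bash
python3 - <<'E'
from h import *
arc(1,[18,15,12,9,7,5,5],[38]*7)
arc(1,[5,4,3,2,1,0,-1,-2],[38]*8)
print(tcp(knob(5,1),38))
E
```

```text
0, 0.003, 0.0076, 0, 0, 0,  0, 0.0064, 0.015, 0, 0, 0,  0, 0.0102, 0.0223, 0, 0, 0,  0, 0.0129, 0.027, 0, 0, 0,  0, 0.0158, 0.0316, 0, 0, 0,  0, 0.0158, 0.0316, 0, 0, 0,  
0, 0.0015, 0.0023, 0, 0, 0,  0, 0.003, 0.0045, 0, 0, 0,  0, 0.0046, 0.0067, 0, 0, 0,  0, 0.0062, 0.0089, 0, 0, 0,  0, 0.0079, 0.0111, 0, 0, 0,  0, 0.0096, 0.0132, 0, 0, 0,  0, 0.0113, 0.0153, 0, 0, 0,  
[0.56843405 0.31485843 0.04886049]
```

Request:
{"api": "servo_tool", "payload": {"deltas": [0,0.003,0.0076,0,0,0,0,0.0064,0.015,0,0,0,0,0.0102,0.0223,0,0,0,0,0.013,0.027,0,0,0,0,0.0158,0.0316,0,0,0,0,0.0158,0.0316,0,0,0]}}

```text
clock: 25.0
ee_pos: [0.5679, 0.3154, 0.0479]
ee_rot: [0.945, -0.004, 0.002, -0.326]
contact_force: [-1.0, 6.5, 1.9]
finger_gap: 0.0173
```

Request:
{"api": "servo_tool", "payload": {"deltas": [0,0.0015,0.0023,0,0,0,0,0.003,0.0045,0,0,0,0,0.003,0.0045,0,0,0]}}

```text
clock: 25.38
ee_pos: [0.568, 0.3157, 0.0427]
ee_rot: [0.946, -0.004, 0.003, -0.326]
contact_force: [-0.6, 5.8, 0.6]
finger_gap: 0.0169
```

Request:
{"api": "servo_tool", "payload": {"deltas": [0,0.0008,0.001,0,0,0,0,0.0015,0.0022,0,0,0,0,0.0015,0.0022,0,0,0]}}

```text
clock: 25.75
ee_pos: [0.568, 0.3158, 0.0402]
ee_rot: [0.946, -0.004, 0.003, -0.326]
contact_force: [-1.4, 5.1, 1.9]
finger_gap: 0.0172
```

Request:
{"api": "servo_tool", "payload": {"deltas": [0,0.0004,0.0005,0,0,0,0,0.0008,0.0011,0,0,0,0,0.0008,0.0011,0,0,0]}}

```text
clock: 26.12
ee_pos: [0.5679, 0.3158, 0.0389]
ee_rot: [0.946, -0.004, 0.002, -0.326]
contact_force: [-2.0, 4.7, 3.0]
finger_gap: 0.0176
```

Request:
{"api": "servo_tool", "payload": {"deltas": [0,0.0004,0.0005,0,0,0,0,0.0008,0.0011,0,0,0,0,0.0008,0.0011,0,0,0]}}

```text
clock: 26.5
ee_pos: [0.568, 0.3159, 0.0376]
ee_rot: [0.946, -0.004, 0.002, -0.326]
contact_force: [-1.6, 5.4, 3.8]
finger_gap: 0.0176
```

```bash
python3 ang.py -8 20
```

```text
scene take 34 knob polar [1.3 4.  5. ] yz mm [-36.8 148.5  10.2]
scene load 0 knob polar - yz mm -
scene plate (-0.061, -0.051) 87 1.7 [72.7 17.7]
scene plate (0.051, 0.061) 82 1.4 [67.5 17.5]
top take 8 knob polar [3.5 4.4 5.2] yz mm [-36.3 151.2  11.6]
top load 20 knob polar [3.7 4.6 6.1] yz mm [ 37.1 151.2  12.2]
top plate (-0.061, -0.051) 106 1.4 [80.9 17. ]
26.6 [0.5679 0.3158 0.0376] [-3.2  5.3  2.8]
```

Request:
{"api": "servo_tool", "payload": {"deltas": [0,0.0004,0.0005,0,0,0,0,0.0008,0.0011,0,0,0,0,0.0008,0.0011,0,0,0]}}

```text
clock: 26.98
ee_pos: [0.568, 0.3159, 0.0362]
ee_rot: [0.946, -0.004, 0.002, -0.326]
contact_force: [-2.3, 4.8, 3.5]
finger_gap: 0.0174
```

Request:
{"api": "servo_tool", "payload": {"deltas": [0,0.0003,0.0004,0,0,0,0,0.0006,0.0008,0,0,0,0,0.0006,0.0008,0,0,0]}}

```text
clock: 27.35
ee_pos: [0.568, 0.3159, 0.0353]
ee_rot: [0.946, -0.004, 0.003, -0.326]
contact_force: [-2.6, 4.0, 3.5]
finger_gap: 0.0174
```

Request:
{"api": "servo_tool", "payload": {"deltas": [0,0.0003,0.0004,0,0,0,0,0.0006,0.0008,0,0,0,0,0.0006,0.0008,0,0,0]}}

```text
clock: 27.72
ee_pos: [0.568, 0.3158, 0.0343]
ee_rot: [0.946, -0.004, 0.002, -0.325]
contact_force: [-2.3, 3.6, 2.9]
finger_gap: 0.0171
```

Request:
{"api": "servo_tool", "payload": {"deltas": [0,0.0003,0.0004,0,0,0,0,0.0006,0.0008,0,0,0,0,0.0006,0.0008,0,0,0]}}

```text
clock: 28.1
ee_pos: [0.568, 0.3158, 0.0338]
ee_rot: [0.945, -0.004, 0.002, -0.326]
contact_force: [-5.1, 2.3, 6.5]
finger_gap: 0.0176
```

```bash
python3 ang.py -8 20|grep -v plate
```

```text
scene take 33 knob polar [-0.6  2.5  4. ] yz mm [-36.8 148.9   6.6]
scene load 0 knob polar - yz mm -
top take 8 knob polar [2.5 3.6 4.9] yz mm [-36.3 150.5   9.3]
top load 18 knob polar [2.5 3.1 4. ] yz mm [ 37.6 151.8   8.1]
28.2 [0.568  0.3159 0.0338] [-4.2  1.9  5.8]
```

Request:
{"api": "servo_tool", "payload": {"deltas": [0,0.0003,0.0004,0,0,0,0,0.0003,0.0004,0,0,0]}}

```text
clock: 28.45
ee_pos: [0.568, 0.3158, 0.0335]
ee_rot: [0.945, -0.004, 0.002, -0.326]
contact_force: [-7.2, 0.6, 8.5]
finger_gap: 0.0176
```

Request:
{"api": "servo_tool", "payload": {"deltas": [-0.0005,-0.0007,-0.001,0,0,0,-0.001,-0.001,-0.0015,0,0,0]}}

```text
clock: 28.7
ee_pos: [0.5679, 0.3158, 0.0348]
ee_rot: [0.946, -0.005, 0.004, -0.326]
contact_force: [0.5, 6.5, -1.2]
finger_gap: 0.0171
```

Request:
{"api": "servo_tool", "payload": {"deltas": [0,0,0,0,0,0,0,0,0,0,0,0,0,0,0,0,0,0], "claw": 0.3}}

```text
clock: 29.08
ee_pos: [0.5676, 0.3153, 0.0346]
ee_rot: [0.946, -0.005, 0.003, -0.325]
contact_force: [-1.0, 1.0, 0.2]
finger_gap: 0.0298
```

Request:
{"api": "servo_tool", "payload": {"deltas": [0,0,0,0,0,0,0,0,0,0,0,0,0,0,0,0,0,0,0,0,0,0,0,0], "claw": 1}}

```text
clock: 29.58
ee_pos: [0.5678, 0.3154, 0.0349]
ee_rot: [0.946, -0.004, 0.003, -0.325]
contact_force: [4.1, -2.8, -2.2]
finger_gap: 0.0172
```

```bash
python3 - <<'E'
from h import *
print(tcp(knob(0,1),38))
arc(1,[0,2,4,7,11,16,21,26,31,36,41],[38]*11)
arc(1,[41,46,51,56,61,66,71,76,81,85,88],[38,37,35,32,29,26,23,20,17,14,12])
E
```

```text
[0.56843987 0.31545203 0.0352642 ]
0, -0.0033, -0.0043, 0, 0, 0,  0, -0.0064, -0.0088, 0, 0, 0,  0, -0.0108, -0.0157, 0, 0, 0,  0, -0.0161, -0.0252, 0, 0, 0,  0, -0.0217, -0.0376, 0, 0, 0,  0, -0.0263, -0.0504, 0, 0, 0,  0, -0.0297, -0.0636, 0, 0, 0,  0, -0.0319, -0.077, 0, 0, 0,  0, -0.033, -0.0906, 0, 0, 0,  0, -0.0329, -0.1042, 0, 0, 0,  
0, 0.0016, -0.0135, -1, 0, 0,  0, 0.0048, -0.027, -3, 0, 0,  0, 0.0094, -0.0401, -6, 0, 0,  0, 0.0151, -0.053, -9, 0, 0,  0, 0.0219, -0.0655, -12, 0, 0,  0, 0.0298, -0.0774, -15, 0, 0,  0, 0.0386, -0.0888, -18, 0, 0,  0, 0.0484, -0.0995, -21, 0, 0,  0, 0.057, -0.1075, -24, 0, 0,  0, 0.0637, -0.1132, -26, 0, 0,
```

Request:
{"api": "servo_tool", "payload": {"deltas": [0,-0.0033,-0.0043,0,0,0,0,-0.0064,-0.0088,0,0,0,0,-0.0108,-0.0157,0,0,0,0,-0.016,-0.025,0,0,0,0,-0.0217,-0.0376,0,0,0,0,-0.0263,-0.0504,0,0,0,0,-0.0297,-0.0636,0,0,0,0,-0.032,-0.077,0,0,0,0,-0.033,-0.0906,0,0,0,0,-0.033,-0.1042,0,0,0]}}

```text
clock: 30.82
ee_pos: [0.5675, 0.2771, 0.1374]
ee_rot: [0.946, -0.005, 0.004, -0.325]
contact_force: [6.7, -1.1, -7.1]
finger_gap: 0.0172
```

```bash
python3 ang.py -8 60; python3 -c "
from h import *
print(tcp(knob(41,1),38))"
```

```text
scene take 0 knob polar - yz mm -
scene load 2 knob polar - yz mm -
scene plate (-0.061, -0.051) 132 41.3 [43.8 59.1]
scene plate (0.051, 0.061) 130 41.8 [43.9 58.9]
top take 0 knob polar - yz mm -
top load 38 knob polar [42.7 44.4 45.3] yz mm [ 36.5 115.2 112.2]
top plate (-0.061, -0.051) 150 130.9 [58.8 41.6]
30.925 [0.5675 0.2767 0.1379] [ 5.6 -3.5 -3.5]
[0.56806488 0.27718856 0.13760941]
```

Request:
{"api": "servo_tool", "payload": {"deltas": [0.0005,0.0016,-0.0135,-1,0,0,0.001,0.0048,-0.027,-3,0,0,0.0015,0.0094,-0.04,-6,0,0,0.0015,0.015,-0.053,-9,0,0,0.0015,0.022,-0.0655,-12,0,0,0.0015,0.03,-0.0774,-15,0,0,0.0015,0.0386,-0.0888,-18,0,0,0.0015,0.0484,-0.0995,-21,0,0,0.0015,0.057,-0.1075,-24,0,0,0.0015,0.0637,-0.113,-26,0,0]}}

```text
clock: 32.17
ee_pos: [0.5666, 0.159, 0.1873]
ee_rot: [0.994, -0.004, 0.002, -0.105]
contact_force: [2.3, 2.3, -0.9]
finger_gap: 0.0174
```

```bash
python3 ang.py 70 110;python3 ang.py -10 20; python3 -c "
from h import *
print(tcp(knob(88,1),12))"
```

```text
scene take 0 knob polar - yz mm -
scene load 63 knob polar [86.2 88.5 89.8] yz mm [ 36.4   4.1 162.6]
scene plate (-0.061, -0.051) 114 86.0 [-9.3 73.5]
scene plate (0.051, 0.061) 109 86.0 [-9.5 73.1]
top take 0 knob polar - yz mm -
top load 0 knob polar - yz mm -
32.275 [0.5666 0.1585 0.1873] [1.9 0.9 1.4]
scene take 34 knob polar [-0.5  2.4  4.1] yz mm [-36.8 148.8   6.3]
scene load 0 knob polar - yz mm -
top take 4 knob polar - yz mm -
top load 0 knob polar - yz mm -
top plate (-0.061, -0.051) 131 179.1 [71.9 -8.2]
top plate (0.051, 0.061) 120 179.6 [70.7 -7.8]
32.375 [0.5666 0.1584 0.1874] [1.6 2.9 2.8]
[0.56688973 0.15727903 0.18761361]
```

Request:
{"api": "servo_tool", "payload": {"deltas": [0,0,0,0,0,0,0,0,0,0,0,0,0,-0.005,0,0,0,0,0,-0.005,0,0,0,0], "claw": 0.3}}

```text
clock: 32.88
ee_pos: [0.5669, 0.163, 0.1883]
ee_rot: [0.995, -0.005, 0.002, -0.105]
contact_force: [0.1, 0.1, 0.3]
finger_gap: 0.0298
```

Request:
{"api": "servo_tool", "payload": {"deltas": [0,0,0,0,0,0,0,0,0,0,0,0,0,0,0,0,0,0,0,0,0,0,0,0], "claw": 1}}

```text
clock: 33.38
ee_pos: [0.5667, 0.1629, 0.1883]
ee_rot: [0.994, -0.005, 0.002, -0.105]
contact_force: [-2.5, 0.9, 2.8]
finger_gap: 0.0172
```

```bash
python3 - <<'E'
from h import *
print(tcp(knob(86,1),12))
arc(1,[86,89,93,98,103,108,113,118,123,128,132],[12,11,10,8,6,4,2,1,0,-1,-2])
E
```

```text
[0.56694301 0.16271645 0.18732863]
0, 0.0082, -0.002, -1, 0, 0,  0, 0.0192, -0.0041, -2, 0, 0,  0, 0.0334, -0.0057, -4, 0, 0,  0, 0.0477, -0.0061, -6, 0, 0,  0, 0.0619, -0.0054, -8, 0, 0,  0, 0.076, -0.0035, -10, 0, 0,  0, 0.0896, -0.0003, -11, 0, 0,  0, 0.1028, 0.0039, -12, 0, 0,  0, 0.1156, 0.0093, -13, 0, 0,  0, 0.1255, 0.0143, -14, 0, 0,
```

Request:
{"api": "servo_tool", "payload": {"deltas": [0,0.008,-0.002,-1,0,0,0,0.019,-0.004,-2,0,0,0,0.0334,-0.0057,-4,0,0,0,0.0477,-0.006,-6,0,0,0,0.062,-0.0054,-8,0,0,0,0.076,-0.0035,-10,0,0,0,0.0896,-0.0003,-11,0,0,0,0.103,0.004,-12,0,0,0,0.1156,0.0093,-13,0,0,0,0.1255,0.0143,-14,0,0]}}

```text
clock: 34.62
ee_pos: [0.5658, 0.0416, 0.1478]
ee_rot: [1.0, -0.005, 0.001, 0.018]
contact_force: [-4.7, -0.4, 4.6]
finger_gap: 0.0176
```

Request:
{"api": "servo_tool", "payload": {"deltas": [0,0,0,0,0,0,0,0,0,0,0,0,0,0,0,0,0,0], "claw": 0.3}}

```text
clock: 35.0
ee_pos: [0.5664, 0.0431, 0.1484]
ee_rot: [1.0, -0.005, 0.002, 0.017]
contact_force: [1.1, -0.2, -0.6]
finger_gap: 0.03
```

```bash
python3 ang.py 110 150; python3 -c "
from h import *
print(tcp(knob(132,1),-2))"
```

```text
scene take 0 knob polar - yz mm -
scene load 68 knob polar [128.3 131.3 133.7] yz mm [  34.5 -109.4  125.1]
scene plate (-0.061, -0.051) 13 139.4 [-73.8  70.1]
top take 0 knob polar - yz mm -
top load 0 knob polar - yz mm -
top plate (-0.061, -0.051) 49 131.5 [-55.7  51. ]
top plate (0.051, 0.061) 22 131.1 [-39.   33.3]
35.1 [0.5662 0.0431 0.1484] [0.1 0.1 0.3]
[0.56576893 0.04291525 0.14724198]
```

Request:
{"api": "servo_tool", "payload": {"deltas": [0,0,0,0,0,0,0,0,0,0,0,0,0,0,0,0,0,0,0,0,0,0,0,0], "claw": 1}}

```text
clock: 35.6
ee_pos: [0.5657, 0.0429, 0.1483]
ee_rot: [1.0, -0.005, 0.001, 0.018]
contact_force: [-2.6, -1.1, 2.7]
finger_gap: 0.0176
```

```bash
python3 - <<'E'
from h import *
arc(1,[131.5,134,138,143,148,153,158,162,166,169,170],[-2,-2,-3,-3,-4,-4,-5,-5,-6,-6,-6])
arc(1,[170,172,174,176,177,178,179,180],[-6]*8)
E
```

```text
0, 0.0048, 0.0048, 0, 0, 0,  0, 0.0124, 0.0129, -1, 0, 0,  0, 0.0207, 0.0237, -1, 0, 0,  0, 0.0284, 0.0351, -2, 0, 0,  0, 0.0347, 0.0472, -2, 0, 0,  0, 0.0402, 0.0598, -3, 0, 0,  0, 0.0436, 0.0701, -3, 0, 0,  0, 0.0465, 0.0807, -4, 0, 0,  0, 0.048, 0.0887, -4, 0, 0,  0, 0.0484, 0.0914, -4, 0, 0,  
0, 0.0003, 0.0054, 0, 0, 0,  0, 0.0004, 0.0109, 0, 0, 0,  0, 0.0003, 0.0163, 0, 0, 0,  0, 0.0002, 0.019, 0, 0, 0,  0, 0, 0.0218, 0, 0, 0,  0, -0.0002, 0.0245, 0, 0, 0,  0, -0.0005, 0.0272, 0, 0, 0,
```

Request:
{"api": "servo_tool", "payload": {"deltas": [0,0.0048,0.0048,0,0,0,0,0.0124,0.013,-1,0,0,0,0.0207,0.0237,-1,0,0,0,0.0284,0.035,-2,0,0,0,0.0347,0.047,-2,0,0,0,0.04,0.06,-3,0,0,0,0.0436,0.07,-3,0,0,0,0.0465,0.0807,-4,0,0,0,0.048,0.0887,-4,0,0,0,0.0484,0.0914,-4,0,0]}}

```text
clock: 36.85
ee_pos: [0.5653, -0.0089, 0.0577]
ee_rot: [0.999, -0.005, 0.001, 0.053]
contact_force: [-3.8, -4.3, 5.0]
finger_gap: 0.0174
```

Request:
{"api": "servo_tool", "payload": {"deltas": [0,0,0,0,0,0,0,0,0,0,0,0,0,0,0,0,0,0], "claw": 0.3}}

```text
clock: 37.22
ee_pos: [0.566, -0.0083, 0.0587]
ee_rot: [0.999, -0.005, 0.002, 0.052]
contact_force: [-0.3, 1.3, -0.3]
finger_gap: 0.0299
```

```bash
python3 ang.py 150 179; python3 -c "
from h import *
print(tcp(knob(170,1),-6))"
```

```text
scene take 0 knob polar - yz mm -
scene load 56 knob polar [165.6 166.8 169.4] yz mm [  35.5 -158.7   36.9]
scene plate (-0.061, -0.051) 82 171.6 [-80.8   8.4]
scene plate (0.051, 0.061) 10 175.2 [-108.   12.]
top take 0 knob polar - yz mm -
top load 0 knob polar - yz mm -
top plate (-0.061, -0.051) 59 172.4 [-75.3   6.5]
top plate (0.051, 0.061) 40 173.8 [-58.2   4.5]
37.325 [ 0.5659 -0.0084  0.0587] [-0.6  0.5  0.3]
[ 0.56527357 -0.00763001  0.05849156]
```

Request:
{"api": "servo_tool", "payload": {"deltas": [0,0,0,0,0,0,0,0,0,0,0,0,0,0,0,0,0,0,0,0,0,0,0,0], "claw": 1}}

```text
clock: 37.83
ee_pos: [0.5653, -0.0086, 0.0584]
ee_rot: [0.999, -0.005, 0.001, 0.052]
contact_force: [-2.5, -0.3, 1.0]
finger_gap: 0.0175
```

Request:
{"api": "servo_tool", "payload": {"deltas": [0,0.0003,0.006,0,0,0,0,0.0004,0.012,0,0,0,0,0.0003,0.018,0,0,0,0,0.0001,0.022,0,0,0,0,0,0.024,0,0,0,0,0,0.024,0,0,0]}}

```text
clock: 38.58
ee_pos: [0.5653, -0.0112, 0.0342]
ee_rot: [0.999, -0.005, 0.001, 0.052]
contact_force: [-4.6, -2.0, -0.1]
finger_gap: 0.0176
```

Request:
{"api": "servo_tool", "payload": {"deltas": [0,0,0.001,0,0,0,0,-0.0002,0.002,0,0,0,0,-0.0002,0.002,0,0,0]}}

```text
clock: 38.95
ee_pos: [0.5654, -0.0112, 0.0325]
ee_rot: [0.999, -0.005, 0.001, 0.052]
contact_force: [-4.2, -0.7, 1.7]
finger_gap: 0.0174
```

Request:
{"api": "servo_tool", "payload": {"deltas": [0,0,0.001,0,0,0,0,-0.0002,0.0015,0,0,0,0,-0.0002,0.0015,0,0,0]}}

```text
clock: 39.33
ee_pos: [0.5654, -0.0112, 0.0311]
ee_rot: [0.999, -0.005, 0.001, 0.052]
contact_force: [-4.9, -1.5, 2.3]
finger_gap: 0.0171
```

Request:
{"api": "servo_tool", "payload": {"deltas": [0,0,0.001,0,0,0,0,-0.0002,0.0015,0,0,0,0,-0.0002,0.0015,0,0,0]}}

```text
clock: 39.7
ee_pos: [0.5653, -0.0112, 0.0297]
ee_rot: [0.999, -0.005, 0.001, 0.053]
contact_force: [-5.5, -2.6, 3.2]
finger_gap: 0.0172
```

Request:
{"api": "servo_tool", "payload": {"deltas": [0,0,0.001,0,0,0,0,0,0.001,0,0,0,0,0,0.001,0,0,0]}}

```text
clock: 40.08
ee_pos: [0.5654, -0.0112, 0.0296]
ee_rot: [0.999, -0.005, 0.001, 0.053]
contact_force: [-8.3, -0.7, 11.5]
finger_gap: 0.0174
```

The load leaf has reached its stop: z stays at 29.6 mm while the force jumps to 11.5 N. I'll relieve, release and retreat, then look.

Request:
{"api": "servo_tool", "payload": {"deltas": [0,0,-0.0015,0,0,0,0,0,-0.0015,0,0,0]}}

```text
clock: 40.33
ee_pos: [0.5654, -0.0112, 0.0302]
ee_rot: [0.999, -0.005, 0.001, 0.053]
contact_force: [-4.3, -1.4, 2.8]
finger_gap: 0.0172
```

Request:
{"api": "servo_tool", "payload": {"deltas": [0,0,0,0,0,0,0,0,0,0,0,0,0,0,0,0,0,0,0,0,-0.02,0,0,0,0,0,-0.05,0,0,0,0,0.01,-0.1,0,0,0,0,0.03,-0.15,0,0,0,0,0.05,-0.2,0,0,0,0,0.06,-0.22,0,0,0,0,0.06,-0.22,0,0,0], "claw": 0.1}}

```text
clock: 41.58
ee_pos: [0.5657, -0.048, 0.2576]
ee_rot: [0.999, -0.005, 0.003, 0.053]
contact_force: [0.5, 0.0, -1.2]
finger_gap: 0.0383
```

```bash
python3 look.py p7 180,90,150,170 140,150,190,150; python3 ang.py -10 12;python3 ang.py 165 180; python3 - <<'E'
from h import *
f=dict(np.load("last_scene.npz"))
for th,s in((0,-1),(1,-1),(2,-1),(180,1),(178,1)):print(th,s,((proj(f,[knob(th,s)])[0]-[180,90])/.375).round(1))
E
```

```text
41.675 [ 0.5638 -0.0472  0.2535] [174.   -0.9  -0. ] [ 1.2 -0.  -1.3] [-0.16  0.06  1.66 -0.1   1.4  -0.14]
scene take 31 knob polar [0.2 2.2 4.6] yz mm [-37.  149.2   6.4]
scene load 0 knob polar - yz mm -
scene plate (-0.061, -0.051) 77 179.8 [66.9 -6.5]
scene plate (0.051, 0.061) 67 179.1 [64.5 -7. ]
top take 10 knob polar [2.1 2.5 4. ] yz mm [-34.9 152.    6.6]
top load 0 knob polar - yz mm -
top plate (-0.061, -0.051) 129 179.5 [71.2 -8. ]
top plate (0.051, 0.061) 119 179.2 [69.6 -7.7]
41.775 [ 0.5634 -0.047   0.2524] [0.3 0.8 0.6]
scene take 0 knob polar - yz mm -
scene load 51 knob polar [175.7 176.8 178.7] yz mm [  35.9 -161.5    8.9]
scene plate (-0.061, -0.051) 7 179.4 [-60.7   1.4]
top take 0 knob polar - yz mm -
top load 8 knob polar [175.7 176.3 177.5] yz mm [  34.4 -159.3   10.3]
41.875 [ 0.5637 -0.0471  0.2529] [-0.  -0.1  0.1]
0 -1 [137.  215.1]
1 -1 [136.9 213.2]
2 -1 [136.8 211.3]
180 1 [231.4 446.4]
178 1 [231.5 442.6]
```

View pics/p7.png

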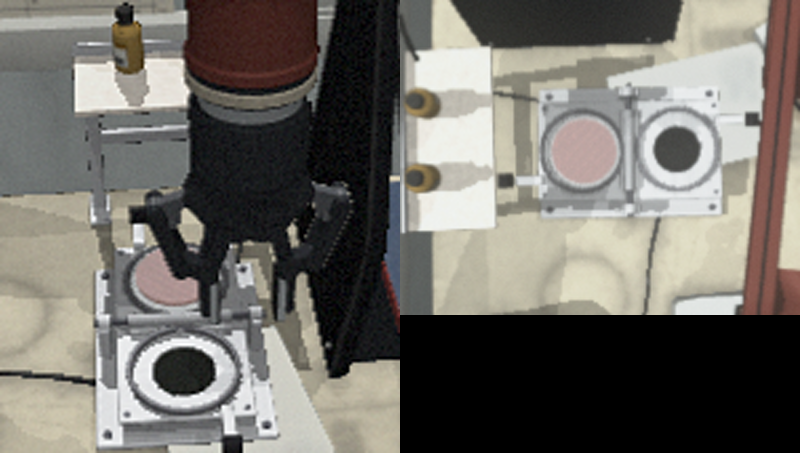

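The dish lies lid-down in the taking nest (top view (585,150)), the load nest is empty (678,150), and both leaves look flat. Before handing in I'll compare the load knob, bottles and timer with the first frames.

```bash
python3 - <<'E'
from h import *
a=dict(np.load("scene0.npz"));b=dict(np.load("last_scene.npz"));ta=dict(np.load("top0.npz"));tb=dict(np.load("last_top.npz"))
def kn(f):
    W=world(f).reshape(-1,3);L=R.from_euler("z",-YAW).apply(W-J);I=f["frame"].reshape(-1,3).max(1)
    m=(abs(L[:,0]-.036)<.009)&(L[:,1]<-.143)&(L[:,1]>-.17)&(abs(L[:,2])<.03)&(I<70);return 1000*np.median(L[m],0)
print("load knob before/after",kn(a).round(1),kn(b).round(1))
def dif(f,g,box):
    x0,y0,x1,y1=box;p,q=[cv2.cvtColor(h["frame"][y0:y1,x0:x1],cv2.COLOR_RGB2GRAY).astype(np.float32) for h in(f,g)]
    return np.round(cv2.phaseCorrelate(p,q)[0],2),np.abs(p-q).mean().round(1)
print("timer",dif(a,b,(295,260,340,302)));print("oil a(scene)",dif(a,b,(218,88,240,122)))
print("oils top",dif(ta,tb,(140,185,165,212)),dif(ta,tb,(140,222,165,246)))
W=world(tb);L=R.from_euler("z",-YAW).apply(W.reshape(-1,3)-J);I=tb["frame"].reshape(-1,3).astype(int)
m=(I[:,0]-I[:,1]>15)&(abs(L[:,0])<.06)&(L[:,1]>.005)&(L[:,1]<.115)&(L[:,2]>-.02)&(L[:,2]<.03)
print("dish",m.sum(),(1000*np.median(L[m],0)).round(1),(1000*np.percentile(L[m],[2,98],axis=0)).round(1))
E
```

```text
load knob before/after [  35.7 -162.3    8.7] [  35.9 -162.2    8. ]
timer (array([0.52, 0.55]), np.float32(6.8))
oil a(scene) (array([-0.03, -0.06]), np.float32(5.5))
oils top (array([0.65, 0.45]), np.float32(10.9)) (array([ 0.64, -0.05]), np.float32(11.4))
dish 708 [-1.8 57.2  6.9] [[-36.5  20.9   3.1]
 [ 34.6  93.5  11.3]]
```

```bash
python3 -c "
from workcell import bot
print(bot.sign_off(), bot.get_obs()['clock'])"
```

```text
the job is handed in; nothing more can be done
the job is handed in; nothing more can be done
```

The dish now lies lid-down in the taking leaf's nest, with both leaves flat open and the gripper clear of everything. I handed the job in just after 42 s on the robot's clock; it gave no verdict.

**How it went:** I swung the taking leaf over onto the dish by its knob, regrasping on the way. I then swung both leaves back together by the load knob, and finally returned the load leaf alone to its stop.

**Force on the dish:** I stopped by feel at each closing, when the knob force rose. The first closing peaked at about 12 N and the second at about 8.5 N, then I backed off at once. The first was firmer than I intended. The pull at the knob is magnified about 2.6 times at the dish, so the squeeze there was roughly 25 N at most. Those peaks are end-of-move readings, so anything in between was not seen.

**Last checks:**
- **Dish:** its top is 7 mm above the hinge axis, which is the seated height. Its centre measures about 2–3 mm from the nest centre, within the error of my colour mask.
- **Load leaf:** its knob is back within 1 mm of where it started.
- **Taking leaf:** it measures flat to within about 1°.
- **Bottles and timer:** image shifts were at most about 0.65 pixel (roughly 1–2 mm), which I put down to changed shadows. This is not an exact measurement, but the arm was not seen to touch them.

No check failed.

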